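Clear the bar board down its waste chute

TASK

Clear the squeezed-out lemon halves off the wooden bar board by pushing only, without picking anything up: first push the waste drawer at the right end of the board fully home, then sweep all three lemon halves across the board so that they drop through the chute opening into the drawer, and last push the steel slide cover fully shut over the opening. The whole lemon on the board is still to be pressed, so leave it where it lies, and leave the other things on the counter standing where they are.

Things in the scene. Friction and masses are not known exactly. Their poses are not given: they have to be found in the camera images.
- bar_board: Fixed beech bar board on a box base, 260 (its x, away from the robot) x 380 (its y, to the left) x 108 mm high, turned up to 0.15 rad; origin under its centre on the worktop. Flat working area: board y from -43 to +190 mm. To its right a channel 4 mm deep (board x -118 to +124, y -173 to -43 mm) carries the slide cover; the waste drawer is underneath.
- board_top (a point): Centre of the board's upper face, 108 mm above the worktop; axes as the board's (x away from the robot, y to the left along the board, z up).
- chute_mouth (a point): Centre of the chute opening, at the height of the board's upper face. The opening goes through the front half of the channel: board x -112 to -6, y -163 to -53 mm (this point: -59, -108); the rear half of the channel, where the open cover rests, has a closed floor.
- waste_drawer (a joint): Pan drawer under the right end of the board: 0 when fully home, grows as it is pulled out to the right (board -y), up to 0.12 m; starts 0.08 to 0.115 out. Only when it is home does it lie under the whole of the opening. It slides stiffly (about 1.5 N) and stays where it is left.
- drawer_pull (a point): Middle of the outer (right) side of the drawer's pull, a level round bar 10 mm thick and 110 mm long in board x, 60 mm above the worktop, standing 21 mm out from the wooden drawer front (256 mm wide, from 6 to 86 mm above the worktop); moves with the drawer. Pushed to board +y the drawer goes home.
- drawer_floor (a point): Centre of the inner floor of the steel pan, 11 mm above the worktop, axes as the board's; the pan is 208 (x) x 170 (y) mm inside and 69 mm deep; moves with the drawer.
- slide_cover (a joint): Flat steel cover, 124 x 126 mm, lying flush in the channel: 0 when fully shut over the opening, grows as it slides away from the robot (board +x) up to 0.115 m; starts 0.105 to 0.115 open. It slides with about 1.2 N and stays where it is left.
- cover_grip (a point): Middle of the top of the dark finger bar that stands across the steel cover: 14 mm thick in board x, 70 mm long in board y, its top 19.5 mm above the board's upper face; moves with the cover. It is pushed towards the robot (board -x) from behind to shut the cover.
- lemon_half_1: Squeezed lemon half, a yellow dome lying cut face down on the board, 54 mm across at the base, 36 mm high with a nub on top, about 45 g; origin at the centre of the cut face. It slides and does not roll.
- lemon_half_2: Another of the three alike lemon halves.
- lemon_half_3: Another of the three alike lemon halves.
- whole_lemon: Whole lemon 78 x 55 x 56 mm lying on the left part of the board, its length roughly along board x; origin at the middle of its underside. It rolls if touched. To be left alone.
- till_roll: White paper roll 64 mm across, 57 mm high, standing on the worktop to the right, near the front edge; to be left alone. Origin under its centre.
- pepper_pot: White pot with a black lid, 55 mm across and 62 mm high, on the worktop to the right beyond the drawer; to be left alone. Origin under its centre.
- mustard_pot: White pot with a red lid, 61 mm across and 48 mm high, beside the pepper pot; to be left alone. Origin under its centre.
- sauce_cup_red: Low lidded sauce cup, 69 mm across, 36 mm high, to the left of the board near the front edge; to be left alone. Origin under its centre.
- sauce_cup_alioli: The like sauce cup behind it; to be left alone. Origin under its centre.
- deli_pot_romesco: Clear lidded pot, 73 mm across, 64 mm high, left of the cups; to be left alone. Origin under its centre.

How it is judged (in metres and radians):
On the way, in this order (a step that is already met when the one before it is completed fails the run):
1. the waste drawer is pushed fully home (within 6 mm) (value of joint waste_drawer below 0.006 m), for 0.2 s.
2. all three lemon halves lie in the drawer's pan, with the drawer home (x of lemon_half_1 in the frame of drawer_floor between -0.106 and 0.106 m and y of lemon_half_1 in the frame of drawer_floor between -0.088 and 0.088 m and z of each of lemon_half_1, lemon_half_2, lemon_half_3 in the frame of drawer_floor below 0.07 m and x of lemon_half_2 in the frame of drawer_floor between -0.106 and 0.106 m and y of lemon_half_2 in the frame of drawer_floor between -0.088 and 0.088 m and x of lemon_half_3 in the frame of drawer_floor between -0.106 and 0.106 m and y of lemon_half_3 in the frame of drawer_floor between -0.088 and 0.088 m and value of joint waste_drawer below 0.006 m), for 0.2 s.
3. the slide cover is fully shut (within 6 mm) (value of joint slide_cover below 0.006 m), for 0.2 s.
At the end, for the whole second after the job is handed in: The drawer is home within 6 mm, all three lemon halves lie at rest in its pan below the board, the slide cover is shut within 6 mm, and the whole lemon is within 25 mm of where it lay (all of step 2 and value of joint slide_cover below 0.006 m and linear speed of each of lemon_half_1, lemon_half_2, lemon_half_3 below 0.03 m/s and distance of whole_lemon from where it was at the start of the episode below 0.025 m); the robot touches nothing.
It fails at once if a lemon half is lifted more than 25 mm off the board (height (world z) of any of lemon_half_1, lemon_half_2, lemon_half_3 above 0.133 m).
It fails at once if the whole lemon is moved more than 25 mm (distance of whole_lemon from where it was at the start of the episode above 0.025 m).
It fails at once if another loose thing on the counter is moved more than 25 mm (distance of any of till_roll, pepper_pot, mustard_pot, sauce_cup_red, sauce_cup_alioli, deli_pot_romesco from where it was at the start of the episode above 0.025 m).
It also fails if it takes over 61 s, if anything falls off the work surface, if the arm or the gripper's body presses on something with over 40 N, if the wrist force passes 120 N, or if a joint passes its speed limit or range.

ROBOT

A 6-joint arm with a two-finger parallel gripper is mounted at the origin on a cart in front of the work surface, level with it; the furniture and walls round the work are solid. World frame = base frame: x ahead of the robot, y to its left, z up, the work surface at z = 0. Lengths are in mm, angles in rad, forces in N, time in s.
With the tool pointing down it reaches from about 350 to 950 mm from the base axis. Payload 17.4 kg.
Tool frame: the origin (TCP) lies at the very end of the fingers, on their centre line; the grasp point (between the pads) lies 19 mm behind it; z points along the fingers, y is the line along which they close (so a half turn about z gives the same grasp; the last joint's range is limited). The gripper opens to 93 mm and grips with 3 to 60 N. Pads are 15 mm wide; open, the fingers measure 128 mm over their backs; the gripper's body (75 mm by 188 mm) begins 65 mm behind the grasp point.
Start: joints at [-1.324, 0.116, 1.442, -0, 1.584, -0.038], TCP at [189.642, -647.818, 197.546] pointing down, gripper open.
Joint ranges: [-2.83, 2.83], [-0.83, 2.19], [0.07, 2.5], [-1.14, 4.28], [0.01, 3], [-2.97, 2.97]. Speed limits (rad/s): [1.89, 1.89, 2.22, 3.14, 3.14, 3.14].

INTERFACE

Orientations are given as a unit quaternion [w, x, y, z].
In Python, from workcell import state, grab_frame, calibration, sign_off gives the robot as it stands.
- The arm moves only by the tool arm_command, never from a script. Its argument "rows" is a list of rows, each a list of 7 numbers: the shift along the tool's x, y, z in m, then the turn, a rotation vector about the tool's x, y, z in rad, then the finger opening in m, from 0 to 0.093. In form: [[x, y, z, ax, ay, az, grip], ...]. A call has 1 to 12 rows; each row is the pose to reach, as a shift and turn from the pose commanded when the call began, along the tool's axes at that moment; what a row does not reach only later rows make up. A row lasts 1/10 s, in which the tool goes at most 50 mm and 8.59 degrees, less where a joint would pass 70% of its speed; a pose out of reach is approached as far as the arm can. A call with a gripper value outside its range is refused whole. The fingers move at their own pace and stop on an object; "grip_force" is the grip in N (left out, the last holds). Time passes only in rows, so rows that repeat a pose let the fingers close. It gives the time, the measured TCP pose, the force, the opening and the grip force at its end, in the units of the state.
- state(): the state, without advancing time (a new reading comes with each control period).
- grab_frame(name): name is "scene" or "side" or "wrist"; returns the picture (480x640x3 uint8, blue, green, red); there is no depth.
- calibration(name): a dict with "mtx" (3x3 intrinsics, pixels), "R" (3x3) and "t" (3): a world point X has camera coordinates R X + t. Camera axes: x right, y down, z forward; pixel columns grow to the right and rows downward; lengths in mm; the calibration is good to about 2 mm. A picture is of the moment at which its call begins: read the wrist's pose just before it. calibration takes no time and is no camera call; for the wrist camera it gives the pose at the moment of the call.
- sign_off(): hands the job in; it is judged then, once.
The state is a dict: "time": time; "q": joint angles; "joint_velocities": joint speeds; "joint_torque": joint torques, N m; "position": TCP position; "tcp_rot": TCP orientation; "ft_force": force on the tool from outside, world axes, zero at the start; "wrist_torque": the same for the moment, N m; "finger_gap": finger opening in mm; "gripper_force": force on a finger pad.
Only numpy, scipy, OpenCV 4.12 (cv2) and the standard library are available. Lean on these libraries where they do the work, as an engineer would, in place of code of your own. Each camera call takes 0.05 s, during which the arm holds its last target. There are 200 camera calls.

## Working session

There is one attempt and no reset: what is moved stays moved. The work goes in short steps, Python scripts to look and compute and a tool call to move; the robot and the scene stay as the last step left them, time stands still between calls to the robot, and variables do not carry over. Pictures are saved under pics/ and viewed, at most 10 in all, crops included, and the job is handed in when it is done.

Besides the shell and the picture viewer there is one more tool, called after "Request:" by a JSON object that holds its "name" and its "arguments", one argument or row to a line. arm_command: Moves the arm, as the interface text tells. Its arguments: {"type":"object","properties":{"rows":{"type":"array"},"grip_force":{"type":"number"}},"required":["rows"]}

```bash
mkdir -p pics; python3 - <<'E'
from workcell import *
import cv2,numpy as np
for n in("scene","side"):
    cv2.imwrite(f"pics/{n}0.png",grab_frame(n)); c=calibration(n); print(n,np.round(c["mtx"],1).tolist(),np.round(c["R"],3).tolist(),np.round(c["t"],1).tolist())
s=state();print(s["time"],s["position"],s["tcp_rot"],s["ft_force"])
E
```

```text
scene [[566.0, 0.0, 336.1], [0.0, 566.0, 241.2], [0.0, 0.0, 1.0]] [[0.339, 0.941, 0.005], [0.75, -0.267, -0.606], [-0.568, 0.209, -0.796]] [-153.1, -333.2, 2091.3]
side [[507.7, 0.0, 320.1], [0.0, 507.7, 232.5], [0.0, 0.0, 1.0]] [[-0.965, 0.262, 0.004], [0.216, 0.803, -0.555], [-0.148, -0.535, -0.832]] [509.3, -22.1, 1344.9]
0.1 [ 189.58471509 -647.61422015  196.86871809] [-5.19105846e-04  9.89877747e-01  1.41921710e-01 -6.13506414e-05] [-0.64191273  0.12751497 -0.08924026]
```

View pics/scene0.png

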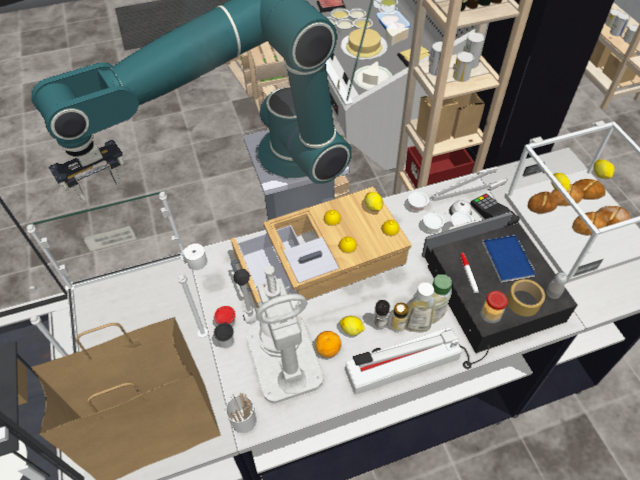

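View pics/side0.png

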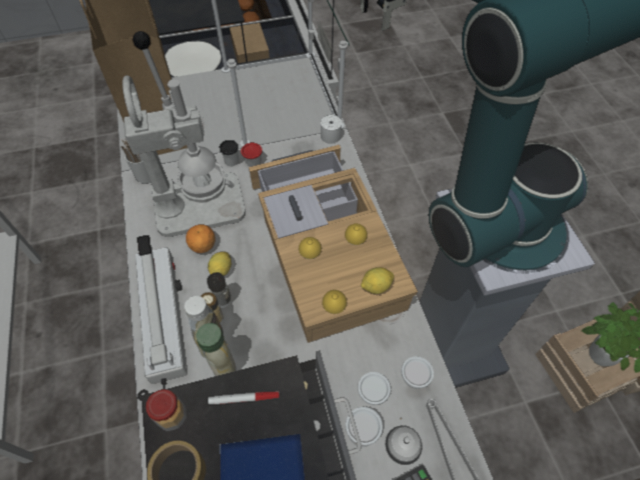

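The scene view shows the board around (340,240), with the halves at about (332,217), (348,244) and (390,227), and the whole lemon at (374,201). The drawer is out to the left at about (250,265). I'll enlarge both views for exact pixels.

```bash
python3 - <<'E'
import cv2
a=cv2.imread("pics/scene0.png")[175:315,220:420];cv2.imwrite("pics/sc.png",cv2.resize(a,None,fx=4,fy=4,interpolation=cv2.INTER_CUBIC))
a=cv2.imread("pics/side0.png")[110:345,220:430];cv2.imwrite("pics/si.png",cv2.resize(a,None,fx=2.5,fy=2.5,interpolation=cv2.INTER_CUBIC))
E
```

```text
(no output)
```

View pics/sc.png

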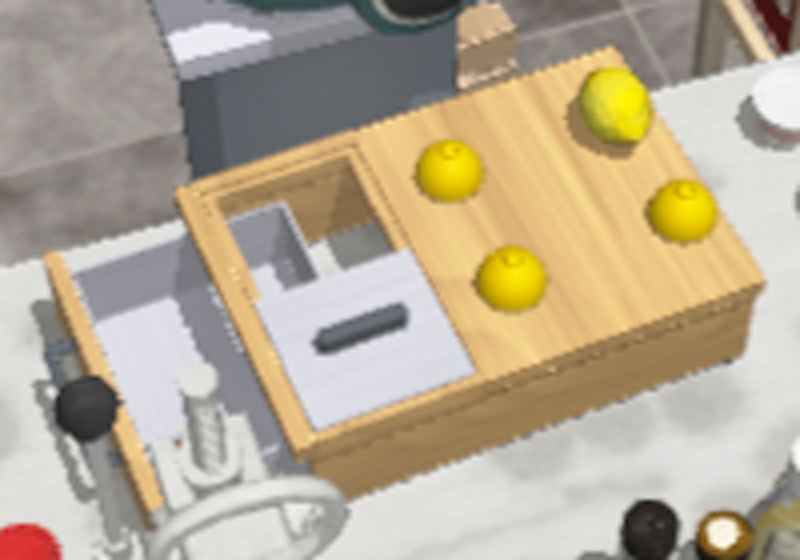

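View pics/si.png

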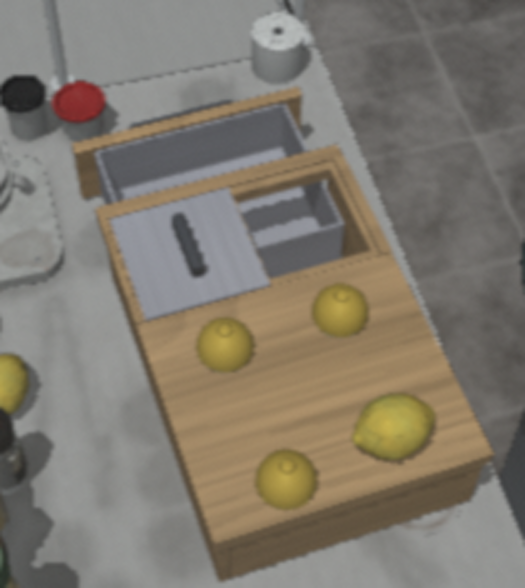

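Scene crop: board corners at (180,190), (615,48), (763,283) and (303,455). Nubs are at (451,150), (513,258) and (685,188), the finger bar at (362,325) and the whole lemon at (616,105). Side crop: corners at (340,150), (490,458), (218,545) and (100,212). Nubs are at (341,292), (225,328) and (290,465), with the bar at (190,243).

```bash
cat > h.py <<'E'
from workcell import *
import cv2,numpy as np
from scipy.optimize import least_squares
C={n:calibration(n) for n in("scene","side")}
P={n:c["mtx"]@np.c_[c["R"],c["t"]] for n,c in C.items()}
def tri(a,b):
    X=cv2.triangulatePoints(P["scene"],P["side"],np.array(a,float).reshape(2,1),np.array(b,float).reshape(2,1))[:,0];return X[:3]/X[3]
def crop(a,b): return tri((220+a[0]/4,175+a[1]/4),(220+b[0]/2.5,110+b[1]/2.5))
E
python3 - <<'E'
from h import *
co=[((180,190),(340,150)),((615,48),(490,458)),((763,283),(218,545)),((303,455),(100,212))]
W=np.array([crop(*c) for c in co]);print("corners",W.round(0).tolist())
B=np.array([[-130,-190],[-130,190],[130,190],[130,-190]])
f=lambda p:((np.c_[np.cos(p[2]),-np.sin(p[2]);0] if 0 else B@np.array([[np.cos(p[2]),np.sin(p[2])],[-np.sin(p[2]),np.cos(p[2])]])+p[:2])-W[:,:2]).ravel() if 0 else (B@np.array([[np.cos(p[2]),np.sin(p[2])],[-np.sin(p[2]),np.cos(p[2])]])+p[:2]-W[:,:2]).ravel()
r=least_squares(f,[W[:,0].mean(),W[:,1].mean(),0]);p=r.x;print("pose",p.round(3),"res",r.fun.round(1))
R=np.array([[np.cos(p[2]),-np.sin(p[2])],[np.sin(p[2]),np.cos(p[2])]]);np.save("pose.npy",p)
for n,a,b in [("H1",(451,150),(341,292)),("H2",(513,258),(225,328)),("H3",(685,188),(290,465)),("whole",(616,105),(395,427)),("bar",(362,325),(190,243)),("drawfront",(50,257),(298,93)),
 ("knob",(85,408),((142-220)*2.5,(40-110)*2.5)),("mustard",((225-220)*4,(315-175)*4),((251-220)*2.5,(150-110)*2.5)),("pepper",((224-220)*4,(330-175)*4),((229-220)*2.5,(147-110)*2.5)),("till",((194-220)*4,(249-175)*4),((331-220)*2.5,(122-110)*2.5))]:
    X=crop(a,b);print(n,X.round(0),"board",(R.T@(X[:2]-p[:2])).round(0))
E
```

```text
File "<stdin>", line 5
    f=lambda p:((np.c_[np.cos(p[2]),-np.sin(p[2]);0] if 0 else B@np.array([[np.cos(p[2]),np.sin(p[2])],[-np.sin(p[2]),np.cos(p[2])]])+p[:2])-W[:,:2]).ravel() if 0 else (B@np.array([[np.cos(p[2]),np.sin(p[2])],[-np.sin(p[2]),np.cos(p[2])]])+p[:2]-W[:,:2]).ravel()
                                                 ^
SyntaxError: invalid syntax
```

```bash
python3 - <<'E'
from h import *
co=[((180,190),(340,150)),((615,48),(490,458)),((763,283),(218,545)),((303,455),(100,212))]
W=np.array([crop(*c) for c in co]);print("corners",W.round(0).tolist())
B=np.array([[-130,-190],[-130,190],[130,190],[130,-190]])
rot=lambda a:np.array([[np.cos(a),-np.sin(a)],[np.sin(a),np.cos(a)]])
r=least_squares(lambda p:(B@rot(p[2]).T+p[:2]-W[:,:2]).ravel(),[W[:,0].mean(),W[:,1].mean(),0]);p=r.x;print("pose",p.round(3),"res",r.fun.round(1))
R=rot(p[2]);np.save("pose.npy",p)
F=lambda u,v:((u-220)*4,(v-175)*4)
S=lambda u,v:((u-220)*2.5,(v-110)*2.5)
for n,a,b in [("H1",(451,150),(341,292)),("H2",(513,258),(225,328)),("H3",(685,188),(290,465)),("whole",(616,105),(395,427)),("bar",(362,325),(190,243)),("drawfront",(50,257),(298,93)),
 ("knob",(85,408),S(142,40)),("mustard",F(225,315),S(251,150)),("pepper",F(224,330),S(229,147)),("till",F(194,249),S(331,122))]:
    X=crop(a,b);print(n,X.round(0),"board",(R.T@(X[:2]-p[:2])).round(0))
E
```

```text
corners [[375.0, -207.0, 100.0], [353.0, 167.0, 102.0], [606.0, 184.0, 97.0], [634.0, -190.0, 98.0]]
pose [ 4.92016e+02 -1.14420e+01  6.60000e-02] res [-0.1 -3.  -3.1  2.3  3.1  3.1  0.1 -2.4]
H1 [440.  -8. 143.] board [-52.   7.]
H2 [552.   1. 141.] board [61.  9.]
H3 [533. 147. 140.] board [ 51. 156.]
whole [433. 132. 133.] board [-49. 147.]
bar [ 556. -117.  117.] board [  57. -110.]
drawfront [ 387. -316.   77.] board [-125. -297.]
knob [ 806. -341.  473.] board [ 291. -350.]
mustard [ 621. -398.   44.] board [ 103. -395.]
pepper [ 678. -411.   61.] board [ 159. -411.]
till [ 375. -434.   60.] board [-145. -414.]
```

Board corners, nubs and pots all come out at plausible positions, though edge heights read about 8 mm low. I'll refit the pose with the top plane fixed at 108 mm as a cross-check and print the first targets.

```bash
cat >> h.py <<'E'
rot=lambda a:np.array([[np.cos(a),-np.sin(a)],[np.sin(a),np.cos(a)]])
def proj(n,X):
    q=(np.atleast_2d(X)@P[n][:,:3].T+P[n][:,3]);return q[:,:2]/q[:,2:]
def ray(n,uv,z):
    H=P[n][:,[0,1,3]].copy();H[:,2]+=P[n][:,2]*z;x=np.linalg.solve(H,[*uv,1]);return x[:2]/x[2]
def toB(w):p=np.load("pose.npy");return rot(p[2]).T@(np.array(w)[:2]-p[:2])
def toW(b):p=np.load("pose.npy");return rot(p[2])@np.array(b,float)+p[:2]
def go(b,z,yaw):
    "shift+turn in tool axes to board xy b (mm), world z, tool yaw rel. board"
    from scipy.spatial.transform import Rotation as Ro
    s=state();q=s["tcp_rot"];R0=Ro.from_quat([q[1],q[2],q[3],q[0]]);t=Ro.from_euler("z",yaw+np.load("pose.npy")[2])*Ro.from_euler("x",np.pi)
    return (R0.inv().apply(np.r_[toW(b),z]-s["position"])/1000).round(4).tolist(),(R0.inv()*t).as_rotvec().round(3).tolist()
E
python3 - <<'E'
from h import *
sc=np.array([(180,190),(615,48),(763,283),(303,455)])/4+[220,175];si=np.array([(340,150),(490,458),(218,545),(100,212)])/2.5+[220,110]
B=np.array([[-130,-190],[-130,190],[130,190],[130,-190]])
def f(p,z=108):
    X=np.c_[B@rot(p[2]).T+p[:2],np.full(4,z)];return np.r_[proj("scene",X)-sc,proj("side",X)-si].ravel()
for z in(100,108):
    r=least_squares(f,np.load("pose.npy"),args=(z,));print(z,r.x.round(3),r.fun.round(1),r.cost)
np.save("pose.npy",r.x)
F=lambda a,b:((220+a[0]/4,175+a[1]/4),(220+b[0]/2.5,110+b[1]/2.5))
for n,z,a,b in [("H1",144,(451,150),(341,292)),("H2",144,(513,258),(225,328)),("H3",144,(685,188),(290,465)),("whole",136,(616,105),(395,427)),("bar",127.5,(362,325),(190,243)),("front",86,(50,257),(298,93))]:
    u,v=F(a,b);print(n,toB(ray("scene",u,z)).round(0),toB(ray("side",v,z)).round(0))
print("juicer base corner",toB(ray("side",(245,213),10)).round(0),"front back end",toB(ray("side",(220+77/2.5,110+147/2.5),86)).round(0))
print(go((0,-365),160,np.pi/2),go((0,-365),50,np.pi/2))
E
```

```text
100 [ 4.92119e+02 -1.15950e+01  6.70000e-02] [-0.8  0.5  0.7  0.2  1.5 -0.1 -1.4 -0.7 -0.2 -1.2  2.2 -0.  -1.1  1.
 -1.1 -0.5] 8.005389073647937
108 [ 4.94485e+02 -9.71800e+00  6.70000e-02] [-0.3 -0.7  1.6 -1.2  2.7 -1.3 -0.7 -1.7 -0.7 -2.5  2.2 -0.7 -2.   0.5
 -2.2 -1.7] 20.333807555951772
H1 [-53.   6.] [-54.   6.]
H2 [60.  6.] [59.  9.]
H3 [ 51. 152.] [ 50. 156.]
whole [-50. 144.] [-49. 148.]
bar [  61. -114.] [  57. -104.]
front [-122. -299.] [-123. -289.]
juicer base corner [ 169. -214.] front back end [ 124. -292.]
([0.3929, -0.1701, 0.0371], [-0.001, -0.001, -1.353]) ([0.3929, -0.17, 0.1471], [-0.001, -0.001, -1.353])
```

```bash
python3 - <<'E'
from h import *
for n,a,b in [("Atop",(184,278),(231,63)),("Abase",(204,338),(245,142)),("Btop",(164,195),(342,44)),("Bbase",(183,238),(340,115)),("Ctop",(30,230),(342,44))]:
    print(n,tri(a,b).round(0))
print(toB((190,-648)))
s=cv2.imread("pics/scene0.png")[120:380,0:300];t=cv2.imread("pics/side0.png")[0:260,90:390]
cv2.imwrite("pics/g.png",cv2.resize(np.hstack([s,t]),(800,347)))
E
```

```text
Atop [ 632. -468.  287.]
Abase [ 635. -477.   -8.]
Btop [ 343. -468.  290.]
Bbase [ 336. -455.   69.]
Ctop [ 164. -901.   22.]
[-346.45642872 -616.50851431]
```

View pics/g.png

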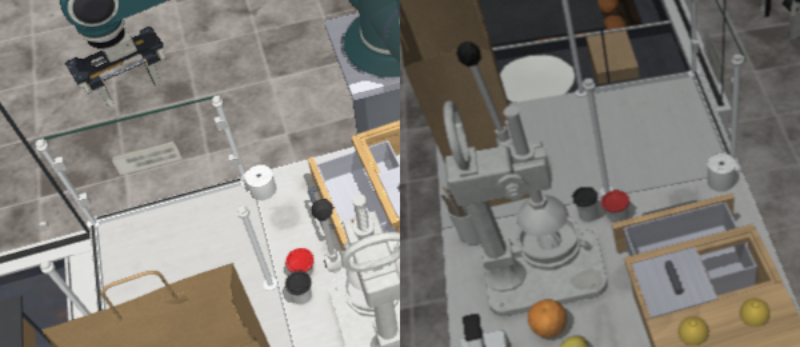

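The glass guard (posts about 290 mm high at y≈-468) stands between the start pose and the drawer. I'll go up and over it first.

Request:
{"name": "arm_command", "arguments": {
  "rows": [
    [0,0,-0.05,0,0,0,0.03],
    [0,0,-0.1,0,0,0,0.03],
    [0,0,-0.145,0,0,0,0.03],
    [0,0,-0.145,0,0,0,0.03],
    [0.393,-0.17,-0.145,0,0,-1.353,0.03],
    [0.393,-0.17,-0.145,0,0,-1.353,0.03],
    [0.393,-0.17,-0.145,0,0,-1.353,0.03],
    [0.393,-0.17,-0.145,0,0,-1.353,0.03],
    [0.393,-0.17,-0.145,0,0,-1.353,0.03],
    [0.393,-0.17,-0.145,0,0,-1.353,0.03],
    [0.393,-0.17,-0.145,0,0,-1.353,0.03],
    [0.393,-0.17,-0.145,0,0,-1.353,0.03]
  ]
}}

```text
time: 1.3
position: [498.6, -390.6, 342.0]
tcp_rot: [-0.0, 0.735, 0.678, -0.0]
ft_force: [0.9, -0.4, 0.0]
finger_gap: 30.0
gripper_force: 0.0
```

Request:
{"name": "arm_command", "arguments": {
  "rows": [
    [0,0,0,0,0,0,0.03],
    [0,0,0,0,0,0,0.03]
  ]
}}

```text
time: 1.5
position: [498.0, -391.5, 341.8]
tcp_rot: [-0.001, 0.736, 0.677, -0.0]
ft_force: [-0.4, 0.1, 0.4]
finger_gap: 29.9
gripper_force: 0.0
```

```bash
python3 - <<'E'
from h import *
s=state();print(s["time"],s["position"],toB(s["position"]),s["ft_force"],s["finger_gap"])
print(go((0,-365),50,np.pi/2))
cv2.imwrite("pics/w1.png",grab_frame("wrist"));c=calibration("wrist");np.savez("w1.npz",**c)
E
```

```text
1.5 [ 497.99643391 -391.50545245  341.76629842] [ -22.00862659 -381.16859012] [-0.43949784  0.12993204  0.41794846] 29.93865637302984
([0.0192, 0.0196, 0.2918], [-0.001, -0.001, -0.152])
```

View pics/w1.png

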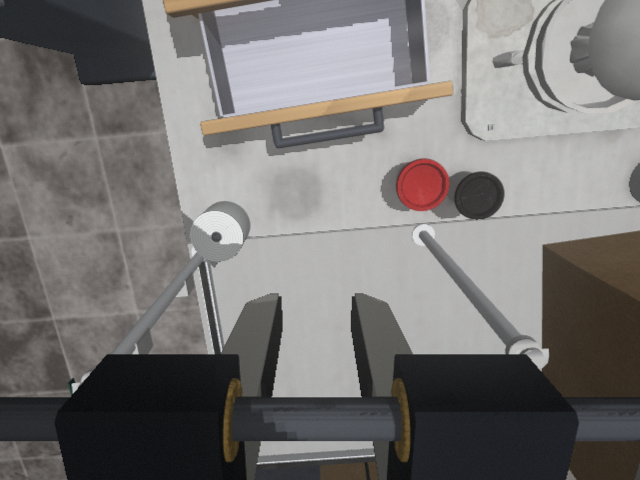

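The wrist view shows the pull's outer edge from (276,147) to (383,132), the mustard lid at (422,184), the pepper lid at (479,195) and the till roll at (217,237).

```bash
python3 - <<'E'
from h import *
c=np.load("w1.npz");P["w1"]=c["mtx"]@np.c_[c["R"],c["t"]]
for n,uv,z in[("pullL",(276,147),60),("pullR",(383,132),60),("must",(422,184),48),("pep",(479,195),62),("till",(217,237),57),("postA",(423,232),0),("frontL",(202,130),86),("frontR",(452,90),86)]:
    w=ray("w1",uv,z);print(n,w.round(0),toB(w).round(0))
E
```

```text
pullL [ 457. -343.] [ -60. -330.]
pullR [ 574. -337.] [  57. -332.]
must [ 618. -399.] [  97. -397.]
pep [ 678. -414.] [ 156. -416.]
till [ 376. -439.] [-147. -421.]
postA [ 630. -472.] [ 104. -470.]
frontL [ 387. -317.] [-128. -300.]
frontR [ 640. -301.] [ 125. -300.]
```

Request:
{"name": "arm_command", "arguments": {
  "rows": [
    [0.02,0.02,0.05,0,0,-0.15,0.03],
    [0.02,0.02,0.1,0,0,-0.152,0.03],
    [0.02,0.02,0.15,0,0,-0.152,0.03],
    [0.02,0.02,0.2,0,0,-0.152,0.03],
    [0.02,0.02,0.25,0,0,-0.152,0.03],
    [0.02,0.02,0.292,0,0,-0.152,0.03],
    [0.02,0.02,0.292,0,0,-0.152,0.03],
    [0.02,0.02,0.292,0,0,-0.152,0.03]
  ]
}}

```text
time: 2.35
position: [518.4, -374.9, 51.6]
tcp_rot: [-0.0, 0.684, 0.729, -0.0]
ft_force: [0.2, -0.2, 0.5]
finger_gap: 30.0
gripper_force: 0.0
```

```bash
python3 - <<'E'
from h import *
s=state();print(s["time"],s["position"],toB(s["position"]),s["ft_force"],s["finger_gap"])
print(go((0,-235),50,np.pi/2))
E
```

```text
2.35 [ 518.39600004 -374.94671926   51.59663418] [  -0.54814902 -366.01003327] [ 0.16863563 -0.2244495   0.51614749] 30.027020306581836
([0.131, 0.0002, 0.0016], [-0.0, -0.0, -0.003])
```

Request:
{"name": "arm_command", "arguments": {
  "rows": [
    [0.01,0,0,0,0,0,0.03],
    [0.02,0,0,0,0,0,0.03],
    [0.03,0,0,0,0,0,0.03],
    [0.04,0,0,0,0,0,0.03],
    [0.05,0,0,0,0,0,0.03],
    [0.06,0,0,0,0,0,0.03],
    [0.07,0,0,0,0,0,0.03],
    [0.08,0,0,0,0,0,0.03],
    [0.09,0,0,0,0,0,0.03],
    [0.1,0,0,0,0,0,0.03],
    [0.105,0,0,0,0,0,0.03]
  ]
}}

```text
time: 3.45
position: [512.0, -268.2, 50.5]
tcp_rot: [-0.0, 0.683, 0.73, 0.0]
ft_force: [-0.9, -1.0, 0.3]
finger_gap: 29.8
gripper_force: 0.8
```

Request:
{"name": "arm_command", "arguments": {
  "rows": [
    [0.005,0,0,0,0,0,0.03],
    [0.01,0,0,0,0,0,0.03],
    [0.015,0,0,0,0,0,0.03]
  ]
}}

```text
time: 3.75
position: [511.0, -254.0, 50.5]
tcp_rot: [-0.0, 0.683, 0.73, -0.0]
ft_force: [-0.9, -2.2, 0.5]
finger_gap: 29.8
gripper_force: 0.9
```

Request:
{"name": "arm_command", "arguments": {
  "rows": [
    [0.004,0,0,0,0,0,0.03],
    [0.008,0,0,0,0,0,0.03],
    [0.01,0,0,0,0,0,0.03]
  ]
}}

```text
time: 4.05
position: [510.4, -244.0, 50.5]
tcp_rot: [-0.0, 0.683, 0.73, -0.0]
ft_force: [-0.5, -1.6, 0.1]
finger_gap: 29.8
gripper_force: 0.8
```

Request:
{"name": "arm_command", "arguments": {
  "rows": [
    [0.003,0,0,0,0,0,0.03],
    [0.006,0,0,0,0,0,0.03]
  ]
}}

```text
time: 4.25
position: [510.0, -238.2, 50.5]
tcp_rot: [-0.0, 0.683, 0.73, -0.0]
ft_force: [-1.3, -1.0, -0.3]
finger_gap: 30.0
gripper_force: 0.8
```

Request:
{"name": "arm_command", "arguments": {
  "rows": [
    [0.002,0,0,0,0,0,0.03],
    [0.004,0,0,0,0,0,0.03]
  ]
}}

```text
time: 4.45
position: [509.7, -234.2, 50.5]
tcp_rot: [-0.0, 0.683, 0.73, -0.0]
ft_force: [-1.5, -1.8, -1.5]
finger_gap: 30.2
gripper_force: 0.8
```

Request:
{"name": "arm_command", "arguments": {
  "rows": [
    [0.002,0,0,0,0,0,0.03],
    [0.004,0,0,0,0,0,0.03]
  ]
}}

```text
time: 4.65
position: [509.5, -230.2, 50.5]
tcp_rot: [-0.0, 0.683, 0.73, -0.0]
ft_force: [-0.6, -1.3, 0.4]
finger_gap: 29.8
gripper_force: 0.8
```

Request:
{"name": "arm_command", "arguments": {
  "rows": [
    [0.002,0,0,0,0,0,0.03],
    [0.004,0,0,0,0,0,0.03]
  ]
}}

```text
time: 4.85
position: [509.2, -226.2, 50.5]
tcp_rot: [0.0, 0.683, 0.73, 0.0]
ft_force: [-0.3, -1.4, -0.6]
finger_gap: 29.9
gripper_force: 0.8
```

```bash
python3 - <<'E'
from h import *
s=state();print(s["time"],toB(s["position"]),s["ft_force"])
a=grab_frame("scene")[175:315,200:360];b=grab_frame("side")[100:250,230:400]
cv2.imwrite("pics/d.png",np.hstack([cv2.resize(a,(400,350)),cv2.resize(b,(397,350))]))
E
```

```text
4.85 [   0.2634402  -216.99976291] [-0.31331477 -1.40754829 -0.63565654]
```

View pics/d.png

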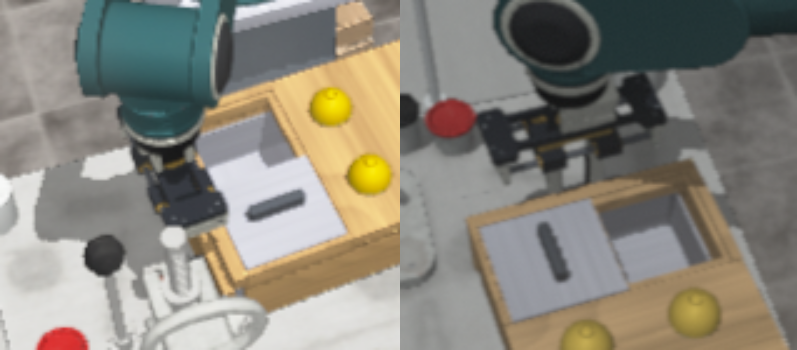

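The drawer looks almost home and still moves freely, so I'll keep pushing in small steps until it stops.

Request:
{"name": "arm_command", "arguments": {
  "rows": [
    [0.002,0,0,0,0,0,0.03],
    [0.004,0,0,0,0,0,0.03]
  ]
}}

```text
time: 5.15
position: [509.1, -222.3, 50.6]
tcp_rot: [0.0, 0.683, 0.73, 0.0]
ft_force: [0.2, -1.8, -0.5]
finger_gap: 30.0
gripper_force: 0.8
```

Request:
{"name": "arm_command", "arguments": {
  "rows": [
    [0.002,0,0,0,0,0,0.03],
    [0.003,0,0,0,0,0,0.03]
  ]
}}

```text
time: 5.35
position: [508.8, -219.2, 50.6]
tcp_rot: [0.0, 0.683, 0.73, 0.0]
ft_force: [-0.4, -0.9, -0.4]
finger_gap: 30.6
gripper_force: 0.8
```

Request:
{"name": "arm_command", "arguments": {
  "rows": [
    [0.002,0,0,0,0,0,0.03],
    [0.003,0,0,0,0,0,0.03]
  ]
}}

```text
time: 5.55
position: [508.6, -216.2, 50.6]
tcp_rot: [0.0, 0.683, 0.73, 0.0]
ft_force: [0.4, -1.6, 0.7]
finger_gap: 30.1
gripper_force: 0.8
```

```bash
python3 - <<'E'
from h import *
s=state();print(s["time"],toB(s["position"]),s["ft_force"])
a=grab_frame("wrist");c=calibration("wrist");np.savez("w2.npz",**c);cv2.imwrite("pics/w2.png",a)
E
```

```text
5.55 [   0.30849879 -207.00222033] [ 0.35825737 -1.57319249  0.72020439]
```

View pics/w2.png

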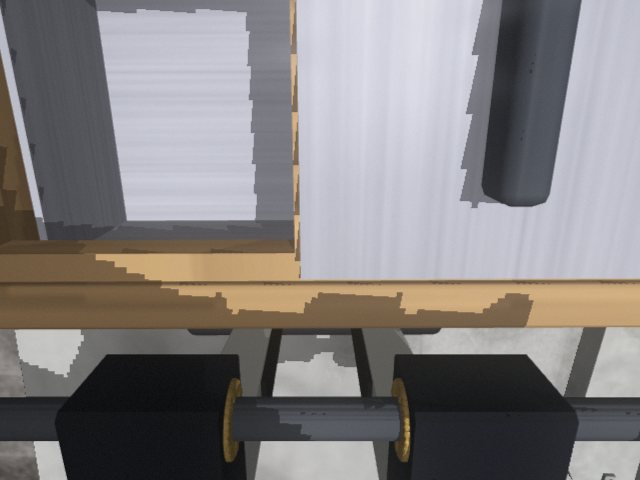

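The wrist view shows the pull bar just peeking out at row ~333 (columns 190–440), beyond the board's edge at row ~328.

```bash
python3 - <<'E'
from h import *
c=np.load("w2.npz");P["w2"]=c["mtx"]@np.c_[c["R"],c["t"]]
for n,uv,z in[("pullL",(190,334),60),("pullR",(440,334),60),("edgeL",(100,328),108),("edgeR",(600,326),108),("barR end",(518,206),127.5),("chute edge",(100,253),108),("pan wall far",(110,10),80)]:
    print(n,toB(ray("w2",uv,z)).round(1))
print(proj("w2",np.array([[*toW((0,-207)),50.6]])))
E
```

```text
pullL [ -59.7 -223.9]
pullR [  59.  -223.9]
edgeL [ -74.4 -194.2]
edgeR [  98.  -193.4]
barR end [  54.2 -146.9]
chute edge [ -70.2 -166.8]
pan wall far [-68.8 -90.5]
[[315.74200372 293.10790545]]
```

```bash
python3 - <<'E'
import cv2
a=cv2.imread("pics/w2.png").mean(2).astype(int)
for c in(200,215,228,240,255,268,290,315,340,370,390,405,425): print(c,a[318:352,c].tolist())
E
```

```text
200 [91, 92, 90, 92, 91, 88, 90, 89, 86, 79, 68, 54, 52, 50, 47, 45, 46, 81, 108, 110, 112, 112, 113, 111, 112, 110, 110, 108, 110, 110, 109, 107, 110, 109]
215 [90, 89, 89, 89, 88, 90, 89, 88, 83, 80, 70, 55, 52, 49, 48, 47, 43, 81, 106, 113, 112, 111, 112, 112, 113, 109, 109, 108, 109, 107, 107, 107, 105, 105]
228 [91, 92, 91, 92, 89, 89, 90, 89, 83, 81, 67, 52, 51, 50, 49, 50, 43, 94, 104, 101, 92, 87, 88, 90, 89, 90, 90, 89, 89, 89, 89, 90, 88, 88]
240 [93, 93, 91, 92, 91, 90, 90, 90, 85, 79, 81, 89, 92, 90, 92, 89, 90, 90, 92, 92, 89, 91, 92, 90, 89, 91, 92, 88, 92, 91, 90, 90, 90, 90]
255 [93, 93, 93, 91, 92, 91, 89, 93, 85, 79, 81, 90, 91, 92, 92, 90, 92, 92, 92, 93, 90, 91, 90, 87, 91, 89, 91, 90, 93, 91, 90, 90, 90, 91]
268 [92, 92, 94, 90, 91, 94, 92, 89, 85, 80, 89, 105, 110, 110, 110, 109, 109, 109, 107, 93, 89, 86, 81, 77, 70, 67, 58, 52, 41, 37, 32, 24, 29, 27]
290 [94, 94, 93, 94, 94, 93, 91, 91, 89, 81, 69, 58, 57, 56, 52, 53, 61, 105, 114, 115, 116, 117, 114, 113, 115, 114, 115, 114, 115, 114, 113, 113, 115, 113]
315 [93, 96, 93, 94, 94, 92, 94, 91, 88, 82, 68, 57, 55, 55, 54, 51, 72, 103, 109, 111, 109, 109, 109, 106, 107, 109, 110, 106, 109, 109, 108, 110, 109, 109]
340 [95, 95, 94, 92, 93, 92, 92, 91, 86, 79, 67, 56, 57, 53, 53, 49, 55, 90, 102, 102, 101, 102, 99, 100, 102, 101, 101, 99, 98, 97, 97, 98, 100, 100]
370 [95, 93, 93, 94, 91, 91, 93, 92, 87, 80, 91, 94, 94, 92, 92, 93, 91, 89, 92, 91, 92, 91, 91, 92, 91, 91, 92, 92, 91, 93, 92, 93, 92, 94]
390 [95, 93, 93, 92, 94, 92, 93, 90, 87, 80, 91, 92, 95, 97, 92, 94, 93, 92, 93, 92, 91, 93, 92, 92, 92, 91, 92, 91, 90, 91, 91, 91, 92, 93]
405 [95, 92, 95, 94, 95, 94, 93, 92, 86, 82, 63, 59, 55, 52, 50, 51, 89, 150, 165, 149, 146, 124, 120, 113, 111, 100, 95, 93, 93, 92, 92, 92, 92, 90]
425 [95, 95, 95, 94, 93, 95, 96, 90, 86, 83, 64, 60, 58, 52, 54, 53, 131, 178, 186, 183, 183, 186, 183, 183, 184, 183, 182, 178, 177, 174, 177, 177, 177, 180]
```

```bash
python3 - <<'E'
from h import *
for n in("w1","w2"):
    c=np.load(n+".npz");P[n]=c["mtx"]@np.c_[c["R"],c["t"]];cc=-c["R"].T@c["t"];print(n,"cam",cc.round(0),toB(cc).round(0),np.round(c["mtx"],0).tolist(),(c["R"][2]).round(2))
# tool-frame points projected: via w2 pose tcp board(0.3,-207,50.6), tool x=+y_b, y=+x_b
def pt(tx,ty,up): return np.r_[toW((.3+ty,-207+tx)),50.6+up]
for p in[(7.5,-15,0),(-7.5,-15,0),(0,-15,0),(0,15,0),(7.5,-32,0),(-7.5,-15,40),(-7.5,-32,40)]:print(p,proj("w2",pt(*p)).round(0))
a=cv2.imread("pics/w1.png").mean(2).astype(int)
for r in(290,294,298,305,315,330,345): print(r,a[r,215:425:4].tolist())
E
```

```text
w1 cam [ 505. -308.  529.] [ -10. -298.] [[421.0, 0.0, 316.0], [0.0, 421.0, 243.0], [0.0, 0.0, 1.0]] [-0.03 -0.3  -0.95]
w2 cam [ 503. -132.  238.] [   0. -122.] [[421.0, 0.0, 316.0], [0.0, 421.0, 243.0], [0.0, 0.0, 1.0]] [ 0.02 -0.3  -0.95]
(7.5, -15, 0) [[285. 279.]]
(-7.5, -15, 0) [[286. 307.]]
(0, -15, 0) [[285. 293.]]
(0, 15, 0) [[347. 293.]]
(7.5, -32, 0) [[250. 279.]]
(-7.5, -15, 40) [[279. 352.]]
(-7.5, -32, 40) [[236. 352.]]
290 [169, 177, 177, 179, 177, 177, 179, 178, 176, 179, 180, 180, 180, 181, 180, 178, 180, 180, 177, 180, 181, 180, 181, 181, 179, 182, 181, 180, 179, 179, 179, 181, 178, 179, 179, 179, 178, 178, 178, 180, 179, 180, 180, 180, 179, 180, 177, 178, 180, 180, 178, 178, 180]
294 [139, 178, 177, 179, 178, 179, 177, 177, 177, 179, 179, 178, 180, 111, 108, 109, 179, 180, 179, 180, 181, 178, 181, 179, 180, 179, 179, 182, 180, 180, 180, 180, 178, 180, 178, 77, 91, 100, 178, 179, 179, 179, 179, 179, 179, 179, 179, 179, 178, 178, 176, 178, 176]
298 [118, 178, 178, 177, 179, 178, 180, 179, 176, 177, 179, 105, 114, 111, 113, 115, 46, 180, 179, 180, 180, 180, 180, 178, 
[... 425 characters left out ...]
, 156, 92, 92, 93, 91, 92, 93, 91, 93, 41, 41, 178, 177, 179, 176, 178, 178, 180, 178, 179, 180, 181, 180, 178, 178, 177, 176, 178, 44, 43, 79, 92, 95, 93, 93, 92, 94, 91, 94, 176, 176, 178, 177, 179, 179, 176, 178]
330 [57, 100, 174, 178, 162, 90, 88, 88, 92, 89, 91, 88, 90, 89, 60, 37, 40, 176, 178, 178, 179, 178, 179, 181, 179, 178, 179, 181, 179, 178, 175, 177, 175, 179, 38, 37, 41, 91, 93, 92, 89, 90, 90, 91, 91, 91, 90, 176, 176, 179, 176, 175, 175]
345 [49, 133, 116, 87, 85, 89, 85, 88, 87, 89, 87, 89, 90, 79, 36, 35, 86, 177, 176, 178, 178, 177, 180, 179, 180, 178, 177, 179, 181, 177, 177, 176, 176, 177, 177, 39, 39, 38, 92, 91, 89, 90, 90, 90, 91, 89, 92, 91, 85, 175, 176, 177, 176]
```

The camera sits on the +y side of the fingers, so the finger/bar relation is unclear. I'll lift straight up, which is safe either way, and measure again.

Request:
{"name": "arm_command", "arguments": {
  "rows": [
    [0,0,-0.04,0,0,0,0.03],
    [0,0,-0.08,0,0,0,0.03],
    [-0.03,0,-0.13,0,0,0,0.03],
    [-0.07,0,-0.16,0,0,0,0.03],
    [-0.1,0,-0.17,0,0,0,0.03],
    [-0.1,0,-0.17,0,0,0,0.03]
  ]
}}

```text
time: 6.2
position: [515.5, -319.5, 222.7]
tcp_rot: [0.001, 0.684, 0.729, 0.0]
ft_force: [0.4, -0.2, -1.1]
finger_gap: 29.8
gripper_force: 0.0
```

```bash
python3 - <<'E'
from h import *
s=state();print(s["time"],toB(s["position"]),s["position"][2],s["ft_force"])
a=grab_frame("wrist");c=calibration("wrist");np.savez("w3.npz",**c);cv2.imwrite("pics/w3.png",a)
P["w"]=c["mtx"]@np.c_[c["R"],c["t"]]
print([ (y,z,proj("w",np.r_[toW((0,y)),z]).round(0)[0].tolist()) for y,z in((-190,108),(-190,86),(-225,60),(-199,60))])
E
```

```text
6.2 [ 2.49745878e-01 -3.10529766e+02] 222.7165881968452 [ 0.35099263 -0.21257883 -1.10447464]
[(-190, 108, [316.0, 55.0]), (-190, 86, [316.0, 59.0]), (-225, 60, [316.0, 111.0]), (-199, 60, [316.0, 76.0])]
```

View pics/w3.png

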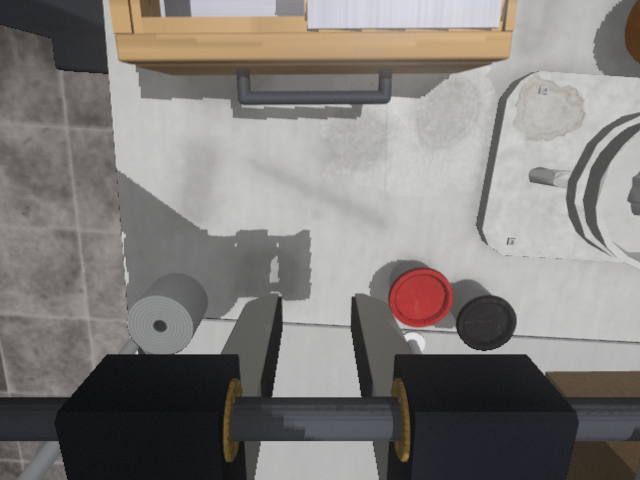

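The drawer front now looks flush, with the pull at row ~104 (y≈-220). I'll push again with the fingers lower and go until the force rises, to confirm it is home.

Request:
{"name": "arm_command", "arguments": {
  "rows": [
    [0.02,0,0.05,0,0,0,0.03],
    [0.05,0,0.1,0,0,0,0.03],
    [0.05,0,0.15,0,0,0,0.03],
    [0.05,0,0.182,0,0,0,0.03],
    [0.05,0,0.182,0,0,0,0.03],
    [0.065,0,0.182,0,0,0,0.03],
    [0.08,0,0.182,0,0,0,0.03],
    [0.09,0,0.182,0,0,0,0.03],
    [0.095,0,0.182,0,0,0,0.03]
  ]
}}

```text
time: 7.15
position: [511.3, -222.4, 43.7]
tcp_rot: [0.005, 0.683, 0.73, 0.0]
ft_force: [2.2, -11.4, 13.2]
finger_gap: 30.0
gripper_force: 6.7
```

Request:
{"name": "arm_command", "arguments": {
  "rows": [
    [0.002,0,0,0,0,0,0.03],
    [0.004,0,0,0,0,0,0.03]
  ]
}}

```text
time: 7.35
position: [511.1, -218.5, 43.7]
tcp_rot: [0.005, 0.683, 0.73, 0.0]
ft_force: [1.7, -9.6, 12.2]
finger_gap: 29.4
gripper_force: 6.6
```

Request:
{"name": "arm_command", "arguments": {
  "rows": [
    [0.002,0,0,0,0,0,0.03],
    [0.003,0,0,0,0,0,0.03]
  ]
}}

```text
time: 7.55
position: [510.4, -214.4, 42.8]
tcp_rot: [0.003, 0.683, 0.73, 0.001]
ft_force: [0.6, 0.5, 4.9]
finger_gap: 30.1
gripper_force: 2.2
```

Request:
{"name": "arm_command", "arguments": {
  "rows": [
    [0.002,0,0,0,0,0,0.03],
    [0.003,0,0,0,0,0,0.03]
  ]
}}

```text
time: 7.75
position: [510.3, -214.1, 42.8]
tcp_rot: [0.005, 0.683, 0.73, -0.001]
ft_force: [6.3, -35.2, -1.1]
finger_gap: 30.2
gripper_force: 20.4
```

Force rose to 35 N against the stop. I'll relieve 2 mm, lift straight up, then check the drawer numerically.

Request:
{"name": "arm_command", "arguments": {
  "rows": [
    [-0.003,0,0,0,0,0,0.03],
    [-0.003,0,-0.03,0,0,0,0.03],
    [-0.003,0,-0.08,0,0,0,0.03],
    [-0.03,0,-0.13,0,0,0,0.03],
    [-0.07,0,-0.16,0,0,0,0.03],
    [-0.105,0,-0.182,0,0,0,0.03],
    [-0.105,0,-0.182,0,0,0,0.03]
  ]
}}

```text
time: 8.45
position: [516.1, -319.1, 226.8]
tcp_rot: [0.004, 0.684, 0.729, 0.0]
ft_force: [-0.5, 0.3, 0.4]
finger_gap: 29.9
gripper_force: 0.0
```

```bash
python3 - <<'E'
from h import *
s=state();print(s["time"],toB(s["position"]),s["position"][2],s["ft_force"])
a=grab_frame("wrist");c=calibration("wrist");np.savez("w4.npz",**c);cv2.imwrite("pics/w4.png",a)
for n in("w3","w4"):
    c=np.load(n+".npz");P["w"]=c["mtx"]@np.c_[c["R"],c["t"]];g=cv2.imread(f"pics/{n}.png").mean(2).astype(int)
    print(n,g[55:115,315].tolist())
    print([(y,z,float(proj("w",np.r_[toW((0,y)),z]).round(1)[0,1])) for y,z in((-194,108),(-194,86),(-194,6),(-225,60),(-215,60))])
E
```

```text
8.45 [   0.88259652 -310.11448717] 226.81386019922667 [-0.45180741  0.32796129  0.44915059]
w3 [154, 151, 144, 130, 113, 95, 85, 87, 89, 91, 83, 76, 74, 75, 74, 74, 73, 72, 75, 97, 113, 115, 117, 114, 115, 114, 113, 113, 115, 113, 115, 114, 115, 114, 114, 105, 79, 75, 80, 84, 88, 94, 93, 89, 82, 79, 72, 63, 64, 123, 179, 190, 166, 125, 113, 112, 113, 115, 116, 116]
[(-194, 108, 61.9), (-194, 86, 65.3), (-194, 6, 74.3), (-225, 60, 111.0), (-215, 60, 97.6)]
w4 [156, 153, 151, 142, 128, 108, 90, 82, 84, 82, 80, 77, 79, 76, 77, 76, 73, 90, 110, 117, 115, 116, 115, 113, 114, 113, 115, 112, 114, 115, 116, 114, 115, 107, 87, 75, 82, 84, 87, 93, 95, 90, 86, 78, 73, 69, 60, 118, 172, 176, 137, 115, 114, 114, 116, 111, 113, 114, 111, 112]
[(-194, 108, 62.6), (-194, 86, 65.8), (-194, 6, 74.5), (-225, 60, 111.1), (-215, 60, 97.8)]
```

The bar edge has moved to y≈-218 and the front is about 2 mm inside the flush line, with the stop felt at 35 N. The drawer is home, so I'll sweep half 1 next.

```bash
python3 - <<'E'
from h import *
print(go((-53,65),230,np.pi/2),go((-53,65),113,np.pi/2),go((-53,-110),113,np.pi/2))
E
```

```text
([0.373, -0.0546, -0.0069], [0.004, 0.003, -0.003]) ([0.3733, -0.055, 0.1101], [0.004, 0.003, -0.003]) ([0.1983, -0.0546, 0.1106], [0.004, 0.003, -0.003])
```

Request:
{"name": "arm_command", "arguments": {
  "rows": [
    [0.05,-0.02,-0.01,0,0,0,0.04],
    [0.1,-0.04,-0.01,0,0,0,0.04],
    [0.15,-0.055,-0.01,0,0,0,0.04],
    [0.2,-0.055,-0.01,0,0,0,0.04],
    [0.25,-0.055,-0.01,0,0,0,0.04],
    [0.3,-0.055,-0.01,0,0,0,0.04],
    [0.35,-0.055,-0.01,0,0,0,0.04],
    [0.373,-0.055,-0.01,0,0,0,0.04],
    [0.373,-0.055,0.03,0,0,0,0.04],
    [0.373,-0.055,0.07,0,0,0,0.04],
    [0.373,-0.055,0.1,0,0,0,0.04],
    [0.373,-0.055,0.1,0,0,0,0.04]
  ]
}}

```text
time: 9.7
position: [433.1, 53.4, 117.2]
tcp_rot: [-0.002, 0.683, 0.73, -0.002]
ft_force: [-1.0, -0.3, -0.2]
finger_gap: 39.8
gripper_force: 0.0
```

```bash
python3 - <<'E'
from h import *
s=state();print(s["time"],toB(s["position"]),s["position"][2],s["ft_force"])
print(go((-53,65),113,np.pi/2))
E
```

```text
9.7 [-57.0291247   67.03137324] 117.24053501074519 [-1.01179691 -0.28768096 -0.23564817]
([-0.002, 0.004, 0.0042], [-0.005, -0.0, 0.0])
```

Request:
{"name": "arm_command", "arguments": {
  "rows": [
    [-0.01,0.004,0.004,0,0,0,0.04],
    [-0.025,0.004,0.004,0,0,0,0.04],
    [-0.04,0.004,0.004,0,0,0,0.04],
    [-0.055,0.004,0.004,0,0,0,0.04],
    [-0.07,0.004,0.004,0,0,0,0.04],
    [-0.085,0.004,0.004,0,0,0,0.04],
    [-0.1,0.004,0.004,0,0,0,0.04],
    [-0.115,0.004,0.004,0,0,0,0.04],
    [-0.13,0.004,0.004,0,0,0,0.04],
    [-0.145,0.004,0.004,0,0,0,0.04],
    [-0.16,0.004,0.004,0,0,0,0.04],
    [-0.17,0.004,0.004,0,0,0,0.04]
  ]
}}

```text
time: 10.9
position: [451.7, -118.5, 118.7]
tcp_rot: [0.001, 0.684, 0.73, 0.001]
ft_force: [-0.2, 0.5, -0.3]
finger_gap: 40.3
gripper_force: 0.0
```

```bash
cat >> h.py <<'E'
def blobs():
    "yellow blobs on the board from side+scene, mapped on z=125 plane to board"
    for n in("side","scene"):
        a=cv2.cvtColor(grab_frame(n),cv2.COLOR_BGR2HSV);m=cv2.inRange(a,(20,140,90),(34,255,255))
        k,_,st,ce=cv2.connectedComponentsWithStats(m)
        print(n,[(toB(ray(n,ce[i],125)).round(0).tolist(),int(st[i,4])) for i in range(1,k) if st[i,4]>25 and abs(toB(ray(n,ce[i],125))).max()<260])
E
python3 - <<'E'
from h import *
s=state();print(s["time"],toB(s["position"]),s["position"][2],s["ft_force"]);blobs()
E
```

```text
10.9 [ -50.0004458  -105.62690395] 118.71509322133133 [-0.15929865  0.5483995  -0.32602036]
side [([-51.0, 12.0], 321), ([62.0, 13.0], 313), ([251.0, -30.0], 28), ([-51.0, 141.0], 405), ([55.0, 158.0], 382)]
scene [([-60.0, 148.0], 284), ([-51.0, 2.0], 226), ([56.0, 148.0], 229), ([62.0, 3.0], 249)]
```

Half 1 did not move although the fingers passed its position. I'll compare the real fingers with the reported TCP in both fixed views.

```bash
python3 - <<'E'
from h import *
s=state();X=s["position"];im=[]
print(X,s["q"],s["tcp_rot"])
for n in("scene","side"):
    a=grab_frame(n);cv2.imwrite(f"pics/{n}5.png",a);u=proj(n,X)[0];print(n,u)
    x,y=int(u[0]),int(u[1]);b=a[y-70:y+50,x-60:x+60];b=cv2.resize(b,(400,400),interpolation=cv2.INTER_CUBIC)
    f=400/120;cv2.drawMarker(b,(int((u[0]-x+60)*f),int((u[1]-y+70)*f)),(0,0,255),cv2.MARKER_CROSS,12,1);im.append(b)
cv2.imwrite("pics/chk.png",np.hstack(im))
E
```

```text
[ 451.4056478  -118.1802226   117.93526272] [-3.10675809e-01 -3.23576624e-01  1.97656535e+00 -8.35226806e-05
  1.48685232e+00 -3.75234372e-01] [8.09286377e-04 6.83914701e-01 7.29561452e-01 3.37362665e-04]
scene [299.55847204 229.8206267 ]
side [337.71771765 197.67582827]
```

View pics/chk.png

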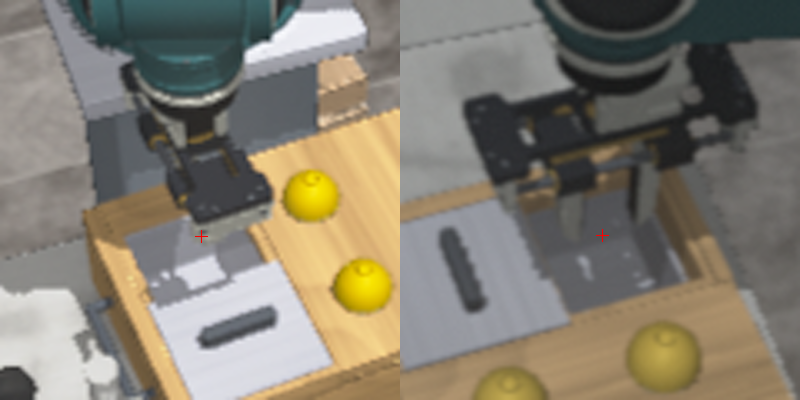

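The overlay (red cross) sits between the fingertips, so the TCP reading is good. Half 1 is untouched at its start place, so I'll retry lower with a narrower opening and check partway.

Request:
{"name": "arm_command", "arguments": {
  "rows": [
    [0,0,-0.04,0,0,0,0.02],
    [0.02,0,-0.07,0,0,0,0.02],
    [0.06,0,-0.07,0,0,0,0.02],
    [0.1,0,-0.07,0,0,0,0.02],
    [0.14,0,-0.07,0,0,0,0.02],
    [0.162,0,-0.07,0,0,0,0.02],
    [0.162,0,-0.07,0,0,0,0.02],
    [0.162,0,-0.03,0,0,0,0.02],
    [0.162,0,-0.01,0,0,0,0.02],
    [0.162,0,-0.002,0,0,0,0.02],
    [0.162,0,-0.002,0,0,0,0.02]
  ]
}}

```text
time: 12.2
position: [439.9, 44.5, 118.2]
tcp_rot: [-0.0, 0.683, 0.73, -0.0]
ft_force: [0.6, 0.5, 0.3]
finger_gap: 19.9
gripper_force: 0.0
```

```bash
python3 - <<'E'
from h import *
s=state();print(s["time"],toB(s["position"]),s["position"][2],s["ft_force"],s["finger_gap"]);blobs()
s=state();print(s["time"],toB(s["position"]),s["position"][2],go((-53,0),113,np.pi/2))
E
```

```text
12.2 [-50.81849813  57.74377013] 118.20374903393584 [0.64146508 0.46425567 0.28201909] 19.886798180014615
side [([62.0, 13.0], 316), ([251.0, -30.0], 31), ([-52.0, 141.0], 416), ([55.0, 158.0], 386)]
scene [([-54.0, 156.0], 172), ([-51.0, 2.0], 228), ([56.0, 148.0], 229), ([62.0, 3.0], 249)]
12.3 [-50.06509425  57.73021047] 119.81600854917282 ([-0.0577, -0.0029, 0.0068], [0.001, 0.0, -0.001])
```

Request:
{"name": "arm_command", "arguments": {
  "rows": [
    [0,0,0.006,0,0,0,0.02],
    [-0.01,0,0.006,0,0,0,0.02],
    [-0.02,0,0.006,0,0,0,0.02],
    [-0.03,0,0.006,0,0,0,0.02],
    [-0.04,0,0.006,0,0,0,0.02],
    [-0.04,0,0.006,0,0,0,0.02]
  ]
}}

```text
time: 12.9
position: [443.0, 3.4, 112.7]
tcp_rot: [0.0, 0.684, 0.729, -0.0]
ft_force: [-0.0, 0.3, 0.6]
finger_gap: 20.1
gripper_force: 0.0
```

```bash
python3 - <<'E'
from h import *
s=state();print(s["time"],toB(s["position"]),s["position"][2],s["ft_force"],s["finger_gap"]);blobs()
for i in range(4):
    s=state();print(toB(s["position"]),s["position"][2])
E
```

```text
12.9 [-50.52129884  16.54354095] 112.68965049028587 [-3.08405678e-04  2.96752835e-01  6.08865064e-01] 20.106075396514157
side [([-54.0, 12.0], 51), ([62.0, 13.0], 317), ([250.0, -30.0], 29), ([-52.0, 141.0], 411), ([55.0, 158.0], 382)]
scene [([-60.0, 148.0], 284), ([-49.0, -12.0], 222), ([56.0, 148.0], 229), ([62.0, 3.0], 249)]
[-50.55171397  17.52028271] 112.5739040147223
[-50.55171397  17.52028271] 112.5739040147223
[-50.55171397  17.52028271] 112.5739040147223
[-50.55171397  17.52028271] 112.5739040147223
```

It moves now; the 40 mm opening evidently let the fingers straddle it. I'll continue with the 20 mm opening.

Request:
{"name": "arm_command", "arguments": {
  "rows": [
    [-0.01,0,0,0,0,0,0.02],
    [-0.02,0,0,0,0,0,0.02],
    [-0.03,0,0,0,0,0,0.02],
    [-0.04,0,0,0,0,0,0.02],
    [-0.05,0,0,0,0,0,0.02],
    [-0.06,0,0,0,0,0,0.02],
    [-0.07,0,0,0,0,0,0.02],
    [-0.08,0,0,0,0,0,0.02],
    [-0.09,0,0,0,0,0,0.02],
    [-0.1,0,0,0,0,0,0.02],
    [-0.11,0,0,0,0,0,0.02],
    [-0.115,0,0,0,0,0,0.02]
  ]
}}

```text
time: 14.2
position: [450.4, -111.0, 112.4]
tcp_rot: [-0.0, 0.684, 0.73, -0.0]
ft_force: [-0.1, 0.5, 0.1]
finger_gap: 19.8
gripper_force: 0.0
```

```bash
python3 - <<'E'
from h import *
s=state();print(s["time"],toB(s["position"]),s["position"][2],s["ft_force"],s["finger_gap"]);blobs()
print(go((0,0),113,np.pi/2),go((110,9),180,0),go((110,9),113,0))
E
```

```text
14.2 [-50.70840083 -98.08075774] 112.44934048506727 [-0.14941621  0.45625623  0.07361058] 19.840489522593817
side [([-22.0, -74.0], 66), ([62.0, 13.0], 317), ([251.0, -30.0], 34), ([-52.0, 141.0], 396), ([55.0, 158.0], 383)]
scene [([-60.0, 148.0], 284), ([56.0, 148.0], 230), ([62.0, 3.0], 249)]
([0.0978, 0.0505, -0.0005], [-0.0, -0.0, -0.002]) ([0.107, 0.1605, -0.0676], [-0.0, 0.0, 1.569]) ([0.107, 0.1605, -0.0006], [-0.0, 0.0, 1.569])
```

Half 1 has dropped into the drawer. Next is half 2, from behind towards -x, with the tool turned.

Request:
{"name": "arm_command", "arguments": {
  "rows": [
    [0,0,-0.04,0,0,0,0.02],
    [0,0,-0.075,0,0,0.1,0.02],
    [0.025,0.04,-0.075,0,0,0.25,0.02],
    [0.05,0.08,-0.075,0,0,0.4,0.02],
    [0.075,0.115,-0.075,0,0,0.55,0.02],
    [0.107,0.16,-0.075,0,0,0.7,0.02],
    [0.107,0.16,-0.075,0,0,0.85,0.02],
    [0.107,0.16,-0.075,0,0,1.0,0.02],
    [0.107,0.16,-0.075,0,0,1.15,0.02],
    [0.107,0.16,-0.075,0,0,1.3,0.02],
    [0.107,0.16,-0.075,0,0,1.45,0.02],
    [0.107,0.16,-0.075,0,0,1.569,0.02]
  ]
}}

```text
time: 15.5
position: [602.9, 7.7, 187.4]
tcp_rot: [-0.0, 1.0, 0.031, -0.0]
ft_force: [-0.2, 0.1, -0.3]
finger_gap: 20.0
gripper_force: 0.0
```

Request:
{"name": "arm_command", "arguments": {
  "rows": [
    [0,0,0,0,0,0,0.02]
  ]
}}

```text
time: 15.6
position: [603.0, 7.7, 187.5]
tcp_rot: [-0.0, 0.999, 0.033, -0.0]
ft_force: [-0.2, 0.6, 0.2]
finger_gap: 20.4
gripper_force: 0.0
```

```bash
python3 - <<'E'
from h import *
s=state();print(s["time"],toB(s["position"]),s["position"][2],s["ft_force"],s["finger_gap"])
print(go((113,9),113,0),go((-27,9),113,0))
E
```

```text
15.6 [109.40916267  10.12095588] 187.47657636537613 [-0.23093699  0.64853088  0.16195132] 20.373426212152566
([0.0036, 0.0011, 0.0745], [-0.0, 0.0, -0.001]) ([-0.1364, 0.0012, 0.0745], [-0.0, 0.0, -0.001])
```

Request:
{"name": "arm_command", "arguments": {
  "rows": [
    [0.004,0.001,0.04,0,0,0,0.02],
    [0.004,0.001,0.065,0,0,0,0.02],
    [0.004,0.001,0.0745,0,0,0,0.02],
    [0.004,0.001,0.0745,0,0,0,0.02],
    [-0.01,0.001,0.0745,0,0,0,0.02],
    [-0.022,0.001,0.0745,0,0,0,0.02],
    [-0.034,0.001,0.0745,0,0,0,0.02],
    [-0.046,0.001,0.0745,0,0,0,0.02],
    [-0.058,0.001,0.0745,0,0,0,0.02],
    [-0.07,0.001,0.0745,0,0,0,0.02],
    [-0.082,0.001,0.0745,0,0,0,0.02]
  ]
}}

```text
time: 16.7
position: [520.8, 0.7, 113.8]
tcp_rot: [0.0, 0.999, 0.034, 0.001]
ft_force: [4.1, -0.4, 5.7]
finger_gap: 19.8
gripper_force: 3.3
```

Request:
{"name": "arm_command", "arguments": {
  "rows": [
    [-0.012,0,0,0,0,0,0.02],
    [-0.024,0,0,0,0,0,0.02],
    [-0.036,0,0,0,0,0,0.02],
    [-0.046,0,0,0,0,0,0.02],
    [-0.052,0,0,0,0,0,0.02],
    [-0.052,0,0,0,0,0,0.02]
  ]
}}

```text
time: 17.3
position: [468.7, -2.9, 113.8]
tcp_rot: [0.0, 0.999, 0.034, 0.001]
ft_force: [0.1, -0.5, 4.2]
finger_gap: 19.8
gripper_force: 2.1
```

```bash
python3 - <<'E'
from h import *
s=state();print(s["time"],toB(s["position"]),s["position"][2],s["ft_force"],s["finger_gap"]);blobs()
print(go((-50,65),185,np.pi/2))
E
```

```text
17.3 [-25.28301064   8.54899339] 113.75205653307138 [ 0.10035063 -0.46319704  4.23062313] 19.76208231115195
side [([250.0, -30.0], 26), ([-52.0, 141.0], 402), ([55.0, 158.0], 383)]
scene [([-55.0, 150.0], 236), ([-33.0, 4.0], 128), ([56.0, 148.0], 229)]
([-0.0248, -0.0565, -0.0714], [0.001, -0.0, -1.57])
```

Request:
{"name": "arm_command", "arguments": {
  "rows": [
    [0.003,0,-0.01,0,0,0,0.02],
    [0.005,0,-0.04,0,0,0,0.02],
    [0.005,-0.03,-0.071,0,0,-0.15,0.02],
    [-0.005,-0.0565,-0.071,0,0,-0.3,0.02],
    [-0.025,-0.0565,-0.071,0,0,-0.45,0.02],
    [-0.025,-0.0565,-0.071,0,0,-0.6,0.02],
    [-0.025,-0.0565,-0.071,0,0,-0.75,0.02],
    [-0.025,-0.0565,-0.071,0,0,-0.9,0.02],
    [-0.025,-0.0565,-0.071,0,0,-1.05,0.02],
    [-0.025,-0.0565,-0.071,0,0,-1.2,0.02],
    [-0.025,-0.0565,-0.071,0,0,-1.35,0.02],
    [-0.025,-0.0565,-0.071,0,0,-1.57,0.02]
  ]
}}

```text
time: 18.6
position: [440.3, 51.9, 184.4]
tcp_rot: [-0.0, 0.706, 0.708, -0.0]
ft_force: [0.1, 0.8, -0.1]
finger_gap: 20.2
gripper_force: 0.0
```

Request:
{"name": "arm_command", "arguments": {
  "rows": [
    [0,0,0,0,0,0,0.02],
    [0,0,0,0,0,0,0.02]
  ]
}}

```text
time: 18.8
position: [440.5, 51.9, 184.3]
tcp_rot: [-0.0, 0.71, 0.704, 0.0]
ft_force: [-0.3, -0.3, -0.1]
finger_gap: 20.1
gripper_force: 0.0
```

```bash
python3 - <<'E'
from h import *
s=state();print(s["time"],toB(s["position"]),s["position"][2],s["ft_force"],s["tcp_rot"]);blobs()
print(go((-50,60),115,np.pi/2))
E
```

```text
18.8 [-49.75171949  65.085329  ] 184.29037715105585 [-0.31070381 -0.2750446  -0.10221291] [-6.92347571e-06  7.09842201e-01  7.04360738e-01  7.52458493e-06]
side [([-38.0, 20.0], 181), ([251.0, -30.0], 28), ([-52.0, 141.0], 402), ([55.0, 158.0], 382)]
scene [([-59.0, 148.0], 275), ([-40.0, 6.0], 237), ([56.0, 148.0], 229)]
([-0.0051, 0.0001, 0.0692], [-0.0, -0.0, -0.074])
```

Request:
{"name": "arm_command", "arguments": {
  "rows": [
    [-0.005,-0.001,0.02,0,0,-0.074,0.02],
    [-0.005,0.003,0.05,0,0,-0.074,0.02],
    [-0.005,0.003,0.07,0,0,-0.074,0.02],
    [-0.005,0.003,0.07,0,0,-0.074,0.02],
    [-0.015,0.003,0.07,0,0,-0.074,0.02],
    [-0.025,0.003,0.07,0,0,-0.074,0.02],
    [-0.035,0.003,0.07,0,0,-0.074,0.02],
    [-0.045,0.003,0.07,0,0,-0.074,0.02],
    [-0.055,0.003,0.07,0,0,-0.074,0.02],
    [-0.065,0.002,0.07,0,0,-0.074,0.02],
    [-0.075,0.001,0.07,0,0,-0.074,0.02],
    [-0.085,0,0.07,0,0,-0.074,0.02]
  ]
}}

```text
time: 20.1
position: [440.5, -33.8, 114.5]
tcp_rot: [0.0, 0.682, 0.732, 0.0]
ft_force: [0.5, 4.2, 5.9]
finger_gap: 20.2
gripper_force: 3.4
```

Request:
{"name": "arm_command", "arguments": {
  "rows": [
    [-0.01,-0.001,0,0,0,0,0.02],
    [-0.02,-0.002,0,0,0,0,0.02],
    [-0.03,-0.003,0,0,0,0,0.02],
    [-0.04,-0.004,0,0,0,0,0.02],
    [-0.05,-0.005,0,0,0,0,0.02],
    [-0.06,-0.005,0,0,0,0,0.02],
    [-0.07,-0.005,0,0,0,0,0.02],
    [-0.08,-0.005,0,0,0,0,0.02],
    [-0.08,-0.005,0,0,0,0,0.02]
  ]
}}

```text
time: 21.0
position: [441.1, -114.3, 113.9]
tcp_rot: [-0.0, 0.682, 0.731, -0.0]
ft_force: [-0.9, -0.4, 0.3]
finger_gap: 20.3
gripper_force: 0.0
```

```bash
python3 - <<'E'
from h import *
s=state();print(s["time"],toB(s["position"]),s["position"][2],s["ft_force"]);blobs()
print(go((50,210),185,np.pi/2),go((50,210),114,np.pi/2))
E
```

```text
21.0 [ -60.28079119 -100.76358673] 113.91702329001038 [-0.92100222 -0.41181412  0.30684951]
side [([251.0, -30.0], 28), ([-51.0, 141.0], 393), ([55.0, 158.0], 381)]
scene [([-60.0, 148.0], 284), ([56.0, 148.0], 230), ([-10.0, -77.0], 47), ([-8.0, -130.0], 57)]
([0.3095, 0.1113, -0.071], [-0.0, -0.0, 0.004]) ([0.3094, 0.1114, -0.0], [-0.0, -0.0, 0.004])
```

Half 2 has dropped too. Now half 3: go to behind it, at y≈208.

Request:
{"name": "arm_command", "arguments": {
  "rows": [
    [0,0,-0.04,0,0,0,0.02],
    [0.03,0.01,-0.085,0,0,0,0.02],
    [0.075,0.03,-0.085,0,0,0,0.02],
    [0.12,0.05,-0.085,0,0,0,0.02],
    [0.165,0.07,-0.085,0,0,0,0.02],
    [0.21,0.09,-0.085,0,0,0,0.02],
    [0.255,0.111,-0.085,0,0,0,0.02],
    [0.3,0.111,-0.085,0,0,0,0.02],
    [0.31,0.111,-0.085,0,0,0,0.02],
    [0.31,0.111,-0.04,0,0,0,0.02],
    [0.31,0.111,-0.01,0,0,0,0.02],
    [0.31,0.111,0,0,0,0,0.02]
  ]
}}

```text
time: 22.3
position: [528.3, 203.5, 110.8]
tcp_rot: [-0.001, 0.681, 0.732, -0.002]
ft_force: [0.2, 0.5, 0.2]
finger_gap: 20.1
gripper_force: 0.0
```

```bash
python3 - <<'E'
from h import *
s=state();print(s["time"],toB(s["position"]),s["position"][2],s["ft_force"]);blobs()
print(go((52,30),113,np.pi/2))
E
```

```text
22.3 [ 47.96329493 210.49017019] 110.84719908824492 [0.18659996 0.49816545 0.19129877]
side [([251.0, -30.0], 28)]
scene [([-59.0, 148.0], 282), ([56.0, 148.0], 232), ([-10.0, -77.0], 47), ([-7.0, -135.0], 68)]
([-0.1805, 0.0023, 0.0004], [-0.002, 0.0, 0.004])
```

Request:
{"name": "arm_command", "arguments": {
  "rows": [
    [0,0.003,-0.003,0,0,0,0.02],
    [-0.012,0.003,-0.003,0,0,0,0.02],
    [-0.024,0.003,-0.003,0,0,0,0.02],
    [-0.036,0.003,-0.003,0,0,0,0.02],
    [-0.048,0.003,-0.003,0,0,0,0.02],
    [-0.06,0.003,-0.003,0,0,0,0.02],
    [-0.072,0.003,-0.003,0,0,0,0.02],
    [-0.084,0.003,-0.003,0,0,0,0.02],
    [-0.096,0.003,-0.003,0,0,0,0.02],
    [-0.108,0.003,-0.003,0,0,0,0.02],
    [-0.12,0.003,-0.003,0,0,0,0.02]
  ]
}}

```text
time: 23.5
position: [541.4, 83.5, 117.2]
tcp_rot: [0.0, 0.682, 0.732, 0.0]
ft_force: [-0.7, 1.5, 3.0]
finger_gap: 19.9
gripper_force: 1.7
```

Request:
{"name": "arm_command", "arguments": {
  "rows": [
    [-0.012,0,0,0,0,0,0.02],
    [-0.024,0,0,0,0,0,0.02],
    [-0.036,0,0,0,0,0,0.02],
    [-0.048,0,0,0,0,0,0.02],
    [-0.056,0,0,0,0,0,0.02],
    [-0.056,0,0,0,0,0,0.02]
  ]
}}

```text
time: 24.1
position: [545.4, 27.2, 117.1]
tcp_rot: [0.0, 0.682, 0.731, -0.0]
ft_force: [0.0, -3.6, 4.6]
finger_gap: 19.8
gripper_force: 2.5
```

```bash
python3 - <<'E'
from h import *
s=state();print(s["time"],toB(s["position"]),s["position"][2],s["ft_force"]);blobs()
print(go((110,10),185,0))
E
```

```text
24.1 [53.26152031 33.43750852] 117.11499481572038 [ 0.02219262 -3.61241276  4.56146329]
side [([56.0, 49.0], 234), ([251.0, -30.0], 31), ([-51.0, 140.0], 391)]
scene [([-52.0, 152.0], 196), ([-9.0, -77.0], 49), ([62.0, 24.0], 148), ([-7.0, -135.0], 65)]
([-0.0244, 0.0566, -0.0678], [0.001, 0.001, 1.574])
```

Request:
{"name": "arm_command", "arguments": {
  "rows": [
    [0.015,0,0,0,0,0,0.02],
    [0.03,0,0,0,0,0,0.02],
    [0.03,0,-0.03,0,0,0,0.02],
    [0.03,0,-0.07,0,0,0,0.02],
    [0.03,0,-0.07,0,0,0,0.02]
  ]
}}

```text
time: 24.7
position: [544.4, 60.0, 191.9]
tcp_rot: [0.002, 0.681, 0.732, 0.002]
ft_force: [-0.1, 0.1, -0.5]
finger_gap: 19.9
gripper_force: 0.0
```

```bash
python3 - <<'E'
from h import *
s=state();print(s["time"],toB(s["position"]),s["position"][2],s["ft_force"]);blobs()
print(go((110,10),185,0))
E
```

```text
24.7 [54.46422029 66.22867924] 191.85640967327288 [-0.14826675  0.07514346 -0.46200971]
side [([251.0, -30.0], 30), ([56.0, 78.0], 343), ([-51.0, 140.0], 393)]
scene [([57.0, 67.0], 247), ([-10.0, -77.0], 47), ([-7.0, -135.0], 67)]
([-0.0562, 0.0565, 0.0022], [0.0, -0.001, 1.576])
```

The half got dragged along: at z≈117 the wedge-shaped tips ride up on it, while 112 worked. I'll retry half 3 (now at about (54,72)) at z≈110.

Request:
{"name": "arm_command", "arguments": {
  "rows": [
    [0.03,0,0,0,0,0,0.01],
    [0.055,0,0,0,0,0,0.01],
    [0.055,0,0.04,0,0,0,0.01],
    [0.055,0,0.07,0,0,0,0.01],
    [0.055,0,0.077,0,0,0,0.01],
    [0.055,0,0.077,0,0,0,0.01],
    [0.055,0,0.077,0,0,0,0.01]
  ]
}}

```text
time: 25.5
position: [539.6, 113.5, 111.1]
tcp_rot: [0.0, 0.682, 0.732, 0.0]
ft_force: [0.1, 0.2, 0.2]
finger_gap: 9.9
gripper_force: 0.0
```

```bash
python3 - <<'E'
from h import *
s=state();print(s["time"],toB(s["position"]),s["position"][2],s["ft_force"],s["tcp_rot"]);grab_frame("side");s=state();print(toB(s["position"]),s["position"][2])
E
```

```text
25.5 [ 53.24719005 119.90051448] 111.13270660353811 [0.07499281 0.17397688 0.20835441] [2.20323740e-04 6.81571860e-01 7.31751065e-01 3.59855908e-04]
[ 53.47868485 119.8487218 ] 111.52364748817887
```

Request:
{"name": "arm_command", "arguments": {
  "rows": [
    [-0.008,0,0.001,0,0,0,0.01],
    [-0.016,0,0.001,0,0,0,0.01],
    [-0.024,0,0.001,0,0,0,0.01],
    [-0.032,0,0.001,0,0,0,0.01],
    [-0.04,0,0.001,0,0,0,0.01],
    [-0.048,0,0.001,0,0,0,0.01],
    [-0.056,0,0.001,0,0,0,0.01],
    [-0.064,0,0.001,0,0,0,0.01],
    [-0.072,0,0.001,0,0,0,0.01],
    [-0.08,0,0.001,0,0,0,0.01],
    [-0.08,0,0.001,0,0,0,0.01]
  ]
}}

```text
time: 26.65
position: [545.0, 32.5, 109.0]
tcp_rot: [0.0, 0.682, 0.731, -0.0]
ft_force: [0.2, 0.7, 0.4]
finger_gap: 10.3
gripper_force: 0.2
```

```bash
python3 - <<'E'
from h import *
s=state();print(s["time"],toB(s["position"]),s["position"][2],s["ft_force"]);blobs()
E
```

```text
26.65 [53.20764859 38.77571549] 109.00001927442099 [0.16176476 0.73555792 0.44004517]
side [([77.0, 21.0], 27), ([250.0, -30.0], 30), ([-51.0, 140.0], 396)]
scene [([-48.0, 153.0], 162), ([-9.0, -77.0], 49), ([58.0, 6.0], 242), ([-7.0, -135.0], 66)]
```

Clean push; half 3 is at about (55,10). Next, turn the tool and push it towards -x.

Request:
{"name": "arm_command", "arguments": {
  "rows": [
    [0.01,0,-0.01,0,0,0,0.01],
    [0.01,0,-0.05,0,0,0.1,0.01],
    [0.0,0.02,-0.075,0,0,0.25,0.01],
    [-0.01,0.05,-0.075,0,0,0.4,0.01],
    [-0.028,0.06,-0.075,0,0,0.55,0.01],
    [-0.028,0.06,-0.075,0,0,0.7,0.01],
    [-0.028,0.06,-0.075,0,0,0.85,0.01],
    [-0.028,0.06,-0.075,0,0,1.0,0.01],
    [-0.028,0.06,-0.075,0,0,1.15,0.01],
    [-0.028,0.06,-0.075,0,0,1.3,0.01],
    [-0.028,0.06,-0.075,0,0,1.45,0.01],
    [-0.028,0.06,-0.075,0,0,1.57,0.01]
  ]
}}

```text
time: 27.95
position: [606.7, 10.8, 184.7]
tcp_rot: [-0.0, 0.999, 0.033, 0.0]
ft_force: [0.2, -0.3, 0.7]
finger_gap: 9.9
gripper_force: 0.0
```

Request:
{"name": "arm_command", "arguments": {
  "rows": [
    [0,0,0.03,0,0,0,0.01],
    [0,0,0.06,0,0,0,0.01],
    [0,0,0.07,0,0,0,0.01],
    [0,0,0.07,0,0,0,0.01],
    [0,0,0.07,0,0,0,0.01]
  ]
}}

```text
time: 28.45
position: [607.3, 10.2, 115.6]
tcp_rot: [0.0, 0.999, 0.036, 0.001]
ft_force: [0.6, 0.5, 1.0]
finger_gap: 9.7
gripper_force: 0.0
```

```bash
python3 - <<'E'
from h import *
s=state();print(s["time"],toB(s["position"]),s["position"][2],s["ft_force"]);blobs()
print(go((113,11),110,0),go((-25,11),110,0))
E
```

```text
28.45 [113.87117332  12.29583952] 115.6190540967305 [0.6264016  0.47961258 1.01126677]
side [([45.0, 20.0], 97), ([250.0, -30.0], 30), ([-51.0, 141.0], 381)]
scene [([-45.0, 163.0], 49), ([-9.0, -77.0], 49), ([-7.0, -135.0], 67)]
([-0.0011, 0.0011, 0.0059], [0.0, -0.002, 0.005]) ([-0.1391, 0.0004, 0.0056], [0.0, -0.002, 0.005])
```

Request:
{"name": "arm_command", "arguments": {
  "rows": [
    [0,0.001,0.0055,0,0,0,0.01],
    [0,0.001,0.0055,0,0,0,0.01],
    [-0.012,0.001,0.0055,0,0,0,0.01],
    [-0.024,0.001,0.0055,0,0,0,0.01],
    [-0.036,0.001,0.0055,0,0,0,0.01],
    [-0.048,0.001,0.0055,0,0,0,0.01],
    [-0.06,0.001,0.0055,0,0,0,0.01],
    [-0.07,0.001,0.0055,0,0,0,0.01]
  ]
}}

```text
time: 29.35
position: [535.9, 3.7, 108.8]
tcp_rot: [-0.0, 0.999, 0.036, 0.0]
ft_force: [0.8, 0.3, -0.8]
finger_gap: 9.7
gripper_force: 0.2
```

Request:
{"name": "arm_command", "arguments": {
  "rows": [
    [-0.01,0,0,0,0,0,0.01],
    [-0.02,0,0,0,0,0,0.01],
    [-0.03,0,0,0,0,0,0.01],
    [-0.04,0,0,0,0,0,0.01],
    [-0.05,0,0,0,0,0,0.01],
    [-0.06,0,0,0,0,0,0.01],
    [-0.068,0,0,0,0,0,0.01],
    [-0.068,0,0,0,0,0,0.01]
  ]
}}

```text
time: 30.15
position: [468.4, -1.1, 108.7]
tcp_rot: [0.0, 0.999, 0.036, 0.0]
ft_force: [-0.2, -0.4, -0.3]
finger_gap: 10.2
gripper_force: 0.0
```

```bash
python3 - <<'E'
from h import *
s=state();print(s["time"],toB(s["position"]),s["position"][2],s["ft_force"]);blobs()
print(go((-50,68),185,np.pi/2))
E
```

```text
30.15 [-25.41382528  10.33028225] 108.68977328753904 [-0.17666267 -0.42214348 -0.25319002]
side [([250.0, -30.0], 26), ([-51.0, 141.0], 399)]
scene [([-54.0, 150.0], 226), ([-51.0, -10.0], 64), ([-10.0, -77.0], 47), ([-7.0, -135.0], 65)]
([-0.025, -0.0578, -0.0764], [0.0, -0.0, -1.566])
```

Now lift, turn back and get behind it.

Request:
{"name": "arm_command", "arguments": {
  "rows": [
    [0.01,0,-0.01,0,0,0,0.01],
    [0.01,0,-0.05,0,0,-0.1,0.01],
    [0.005,-0.03,-0.078,0,0,-0.25,0.01],
    [-0.01,-0.058,-0.078,0,0,-0.4,0.01],
    [-0.025,-0.058,-0.078,0,0,-0.55,0.01],
    [-0.025,-0.058,-0.078,0,0,-0.7,0.01],
    [-0.025,-0.058,-0.078,0,0,-0.85,0.01],
    [-0.025,-0.058,-0.078,0,0,-1.0,0.01],
    [-0.025,-0.058,-0.078,0,0,-1.15,0.01],
    [-0.025,-0.058,-0.078,0,0,-1.3,0.01],
    [-0.025,-0.058,-0.078,0,0,-1.45,0.01],
    [-0.025,-0.058,-0.078,0,0,-1.566,0.01]
  ]
}}

```text
time: 31.45
position: [440.4, 55.0, 186.5]
tcp_rot: [-0.0, 0.681, 0.732, -0.0]
ft_force: [0.5, 0.3, -0.1]
finger_gap: 9.8
gripper_force: 0.0
```

Request:
{"name": "arm_command", "arguments": {
  "rows": [
    [0,0,0.03,0,0,0,0.01],
    [0,0,0.065,0,0,0,0.01],
    [0,0,0.073,0,0,0,0.01],
    [0,0,0.073,0,0,0,0.01],
    [0,0,0.073,0,0,0,0.01]
  ]
}}

```text
time: 31.95
position: [440.8, 55.1, 115.1]
tcp_rot: [0.0, 0.683, 0.73, 0.0]
ft_force: [0.1, -0.5, -0.4]
finger_gap: 10.3
gripper_force: 0.0
```

```bash
python3 - <<'E'
from h import *
s=state();print(s["time"],toB(s["position"]),s["position"][2],s["ft_force"]);blobs()
print(go((-53,68),110,np.pi/2))
E
```

```text
31.95 [-49.27072341  68.21465457] 115.12570844736733 [ 0.10292899 -0.4916566  -0.37009359]
side [([250.0, -30.0], 30), ([-52.0, 141.0], 413)]
scene [([-51.0, 158.0], 118), ([-51.0, 7.0], 231), ([-10.0, -77.0], 47), ([-7.0, -135.0], 68)]
([-0.0002, -0.0038, 0.0052], [0.002, 0.0, 0.0])
```

Request:
{"name": "arm_command", "arguments": {
  "rows": [
    [0,-0.003,0.005,0,0,0,0.01],
    [-0.012,-0.003,0.005,0,0,0,0.01],
    [-0.024,-0.003,0.005,0,0,0,0.01],
    [-0.036,-0.003,0.005,0,0,0,0.01],
    [-0.046,-0.003,0.005,0,0,0,0.01],
    [-0.056,-0.003,0.005,0,0,0,0.01],
    [-0.066,-0.003,0.005,0,0,0,0.01],
    [-0.076,-0.003,0.005,0,0,0,0.01],
    [-0.086,-0.003,0.005,0,0,0,0.01]
  ]
}}

```text
time: 32.95
position: [442.9, -31.8, 108.6]
tcp_rot: [-0.0, 0.683, 0.73, 0.0]
ft_force: [-0.2, 0.8, 1.8]
finger_gap: 10.0
gripper_force: 0.8
```

Request:
{"name": "arm_command", "arguments": {
  "rows": [
    [-0.01,0,0,0,0,0,0.01],
    [-0.02,0,0,0,0,0,0.01],
    [-0.03,0,0,0,0,0,0.01],
    [-0.04,0,0,0,0,0,0.01],
    [-0.05,0,0,0,0,0,0.01],
    [-0.06,0,0,0,0,0,0.01],
    [-0.07,0,0,0,0,0,0.01],
    [-0.078,0,0,0,0,0,0.01],
    [-0.078,0,0,0,0,0,0.01]
  ]
}}

```text
time: 33.85
position: [448.1, -109.7, 108.4]
tcp_rot: [-0.0, 0.683, 0.73, -0.0]
ft_force: [0.3, 0.1, -0.8]
finger_gap: 9.9
gripper_force: 0.0
```

```bash
python3 - <<'E'
from h import *
s=state();print(s["time"],toB(s["position"]),s["position"][2],s["ft_force"]);blobs()
print(go((100,-110),185,0))
E
```

```text
33.85 [-53.00514267 -96.6607607 ] 108.41942720032868 [ 0.34141627  0.08636836 -0.81983207]
side [([251.0, -30.0], 29), ([-52.0, 141.0], 387)]
scene [([-60.0, 148.0], 284), ([-10.0, -77.0], 47), ([-6.0, -133.0], 53)]
([-0.0141, 0.153, -0.0766], [-0.0, -0.0, 1.57])
```

Request:
{"name": "arm_command", "arguments": {
  "rows": [
    [0,0,-0.04,0,0,0,0.01],
    [-0.01,0,-0.09,0,0,0,0.01],
    [-0.03,0,-0.14,0,0,0,0.01],
    [-0.06,0,-0.16,0,0,0,0.01],
    [-0.08,0,-0.16,0,0,0,0.01],
    [-0.08,0,-0.16,0,0,0,0.01]
  ]
}}

```text
time: 34.55
position: [453.6, -190.0, 268.9]
tcp_rot: [0.0, 0.684, 0.73, -0.0]
ft_force: [0.6, 0.8, -0.7]
finger_gap: 10.2
gripper_force: 0.0
```

```bash
python3 - <<'E'
from h import *
s=state();print(s["time"],toB(s["position"]),s["position"][2])
a=grab_frame("wrist");c=calibration("wrist");cv2.imwrite("pics/w6.png",a);np.savez("w6.npz",**c)
P["w"]=c["mtx"]@np.c_[c["R"],c["t"]];print("cam",toB(-c["R"].T@c["t"]),(-c["R"].T@c["t"])[2])
h=cv2.cvtColor(a,cv2.COLOR_BGR2HSV);m=cv2.inRange(h,(20,130,60),(36,255,255))
k,_,st,ce=cv2.connectedComponentsWithStats(m)
for i in range(1,k):
    if st[i,4]>60: print(st[i].tolist(),ce[i].round(0),[toB(ray("w",ce[i],z)).round(0).tolist() for z in(15,40,80,110)])
for x,y in((-112,-163),(-112,-53),(-6,-53),(-6,-163)):print(proj("w",np.r_[toW((x,y)),108]).round(0))
blobs()
E
```

```text
34.55 [ -52.8403946  -177.16976794] 268.9047517367349
cam [-52.84519756 -91.57011076] 455.60618578545575
[619, 60, 21, 61, 937] [631.  94.] [[257.0, -77.0], [240.0, -77.0], [211.0, -79.0], [190.0, -80.0]]
[278, 66, 23, 10, 90] [288.  70.] [[-80.0, -55.0], [-79.0, -57.0], [-76.0, -60.0], [-75.0, -63.0]]
[272, 106, 49, 40, 333] [304. 134.] [[-66.0, -115.0], [-65.0, -113.0], [-64.0, -111.0], [-63.0, -110.0]]
[313, 145, 25, 53, 315] [330. 169.] [[-39.0, -150.0], [-40.0, -147.0], [-41.0, -142.0], [-42.0, -138.0]]
[280, 388, 9, 51, 205] [283. 412.] [[-95.0, -453.0], [-93.0, -433.0], [-89.0, -400.0], [-86.0, -375.0]]
[347, 435, 7, 26, 98] [350. 448.] [[-9.0, -509.0], [-12.0, -485.0], [-16.0, -447.0], [-19.0, -419.0]]
[[246. 199.]]
[[239.  57.]]
[[378.  57.]]
[[373. 199.]]
side [([-16.0, -81.0], 32), ([251.0, -30.0], 33), ([-51.0, 141.0], 401)]
scene [([-60.0, 148.0], 284), ([-10.0, -77.0], 47), ([-8.0, -134.0], 40)]
```

```bash
python3 - <<'E'
from h import *
a=cv2.imread("pics/w6.png");h=cv2.cvtColor(a,cv2.COLOR_BGR2HSV)
for r in range(50,208,5):
    print(r,''.join(('Y' if h[r,c,1]>120 and 18<h[r,c,0]<38 else 'y' if h[r,c,1]>50 and 14<h[r,c,0]<45 else '#' if h[r,c,2]<70 else '.') for c in range(228,392,3)))
c=np.load("w6.npz");P["w"]=c["mtx"]@np.c_[c["R"],c["t"]]
W={"a":(288,70),"b":(304,134),"c":(330,169)}
for n in("scene","side"):
    g=cv2.cvtColor(grab_frame(n),cv2.COLOR_BGR2HSV);m=cv2.inRange(g,(18,110,50),(36,255,255));k,_,st,ce=cv2.connectedComponentsWithStats(m)
    for i in range(1,k):
        b=toB(ray(n,ce[i],80))
        if st[i,4]>8 and -130<b[0]<40 and -200<b[1]<-30:
            for w,u in W.items():
                X=cv2.triangulatePoints(P["w"],P[n],np.array(u,float).reshape(2,1),ce[i].reshape(2,1))[:,0];X=X[:3]/X[3]
                print(n,st[i].tolist(),w,toB(X).round(0),X[2].round(0),(proj(n,X)[0]-ce[i]).round(1))
E
```

```text
50 yyyyyyyyyyyyyyyyyyyyyyyyyyyyyyyyyyyyyyyyyyyyyyyyyyyyyyy
55 yyyyyyyyyyyyyyyyyyyyyyyyyyyyyyyyyyyyyyyyyyyyyyyyyy.....
60 yyyyyyyyyyyyyyyyyyyyyyyyyyyyyyyyyyyyyyyyyyyyyyyyyy.....
65 yyyyyyyyyyyy..yyyyyyyyyyyyyyy....................y.....
70 yyyyyyy........yYYYYYYYYYYy......................y.....
75 yyyyyyy...........yYYYYyy........................y.....
80 yyyyyyy..........................................y.....
85 yyyyyyyy.........................................y.....
90 yyyyyyyy........................................yy.....
95 yyyyyyyy............yyyyyy.......................y.....
100 yyyyyyyy.........yyyyyyyyyyy.y...................y.....
105 yyyyyyyy........yyyyyyyyyyyyy.y..................y.....
110 yyyyyyyy.......yyyyyyyyyyyyyy.Y..................y.....
115 yyyyyyyy......yyyyyyyyyyyyyyy.Y..................y.....
120 yyyyyyyy......yyyyyyyyyyyyyy.yY........................
125 yyyyyyyy.....y.yyyyyyyyyyyy..YY.................y......
130 yyyyyyyy........yyyyyyyyy..yYYy.................y......
135 yyyyyyyy.......y...yy....yYYY...................y......
140 yyyyyyyy.........YYYYYYYYY
[... 836 characters left out ...]
36] a [ -72. -125.] 9.0 [12.5 -3.9]
scene [264, 219, 41, 69, 536] b [ -74. -148.] -2.0 [ 5.9 -0.1]
scene [264, 219, 41, 69, 536] c [ -46. -164.] 40.0 [3.3 0.2]
scene [295, 235, 11, 6, 38] a [-83. -79.] 32.0 [ 4.6 -1. ]
scene [295, 235, 11, 6, 38] b [ -61. -106.] 67.0 [-1.2 -0. ]
scene [295, 235, 11, 6, 38] c [ -33. -122.] 110.0 [-3.3 -0.4]
scene [292, 237, 11, 9, 46] a [-83. -89.] 18.0 [ 6.4 -1.5]
scene [292, 237, 11, 9, 46] b [ -66. -115.] 45.0 [0.4 0. ]
scene [292, 237, 11, 9, 46] c [ -37. -131.] 90.0 [-1.9 -0.2]
side [324, 198, 15, 21, 83] a [-39. -70.] 132.0 [ 9.  -1.6]
side [324, 198, 15, 21, 83] b [ -47. -118.] 60.0 [4.6 0. ]
side [324, 198, 15, 21, 83] c [ -43. -147.] 26.0 [-1.  -0.2]
```

Three halves lie separately in the pan, in the wrist view at (288,70), (290,115) and (325,172), with rims at about 67 mm or lower. Before shutting the cover I'll check the juicer's clearance.

```bash
python3 - <<'E'
from h import *
for n,a,b in(("wheel",(282,305),(130,100)),("screw",(269,270),(171,88)),("dome",(276,300),(198,160)),("basecorner",(243,205),(243,213))):
    X=tri(a,b);print(n,X.round(0),toB(X).round(0))
print("base left edge",toB(ray("side",(245,213),10)),toB(ray("side",(235,165),10)))
print(go((102,-109),200,0),go((102,-109),110,0))
E
```

```text
wheel [ 855. -270.  394.] [ 342. -284.]
screw [ 767. -273.  406.] [ 255. -280.]
dome [ 744. -256.  216.] [ 232. -262.]
basecorner [ 654. -180.  374.] [ 148. -181.]
base left edge [ 168.75761391 -213.7339509 ] [ 153.92757004 -386.47823998]
([0.0657, 0.155, 0.0681], [-0.001, -0.0, 1.572]) ([0.0656, 0.1551, 0.1581], [-0.001, -0.0, 1.572])
```

Request:
{"name": "arm_command", "arguments": {
  "rows": [
    [0.005,0.02,0,0,0,0.15,0],
    [0.02,0.05,0,0,0,0.3,0],
    [0.035,0.085,0.01,0,0,0.45,0],
    [0.05,0.12,0.02,0,0,0.6,0],
    [0.066,0.155,0.04,0,0,0.75,0],
    [0.066,0.155,0.068,0,0,0.9,0],
    [0.066,0.155,0.068,0,0,1.05,0],
    [0.066,0.155,0.068,0,0,1.2,0],
    [0.066,0.155,0.068,0,0,1.35,0],
    [0.066,0.155,0.068,0,0,1.5,0],
    [0.066,0.155,0.068,0,0,1.572,0],
    [0.066,0.155,0.068,0,0,1.572,0]
  ]
}}

```text
time: 36.0
position: [603.5, -111.5, 200.4]
tcp_rot: [-0.0, 0.999, 0.033, -0.0]
ft_force: [0.3, 0.6, -0.3]
finger_gap: 0.4
gripper_force: 0.0
```

Request:
{"name": "arm_command", "arguments": {
  "rows": [
    [0,0,0.04,0,0,0,0],
    [0,0,0.07,0,0,0,0],
    [0,0,0.084,0,0,0,0],
    [0,0,0.084,0,0,0,0],
    [0,0,0.084,0,0,0,0]
  ]
}}

```text
time: 36.5
position: [604.1, -112.3, 117.9]
tcp_rot: [0.0, 0.999, 0.033, 0.001]
ft_force: [0.5, 0.2, 0.7]
finger_gap: 0.7
gripper_force: 0.0
```

```bash
python3 - <<'E'
from h import *
s=state();print(s["time"],toB(s["position"]),s["position"][2],s["ft_force"],s["finger_gap"]);print(go((102,-109),110.5,0))
E
```

```text
36.5 [ 102.54151299 -109.71540618] 117.87621663467895 [0.46514204 0.23769768 0.70374984] 0.7235200841080193
([-0.0005, -0.0007, 0.0074], [0.0, -0.001, 0.0])
```

Request:
{"name": "arm_command", "arguments": {
  "rows": [
    [0,0,0.006,0,0,0,0],
    [0,0,0.006,0,0,0,0],
    [-0.012,0,0.006,0,0,0,0],
    [-0.024,0,0.006,0,0,0,0],
    [-0.036,0,0.006,0,0,0,0],
    [-0.046,0,0.006,0,0,0,0],
    [-0.056,0,0.006,0,0,0,0]
  ]
}}

```text
time: 37.2
position: [546.8, -116.2, 110.8]
tcp_rot: [0.0, 0.999, 0.033, 0.0]
ft_force: [-0.3, 0.0, 0.9]
finger_gap: 0.3
gripper_force: 0.0
```

Request:
{"name": "arm_command", "arguments": {
  "rows": [
    [-0.01,0,0,0,0,0,0],
    [-0.02,0,0,0,0,0,0],
    [-0.03,0,0,0,0,0,0],
    [-0.04,0,0,0,0,0,0],
    [-0.05,0,0,0,0,0,0],
    [-0.06,0,0,0,0,0,0]
  ]
}}

```text
time: 37.8
position: [487.1, -120.1, 110.6]
tcp_rot: [0.0, 0.999, 0.033, 0.0]
ft_force: [0.9, 0.6, -0.1]
finger_gap: 0.5
gripper_force: 0.0
```

Request:
{"name": "arm_command", "arguments": {
  "rows": [
    [-0.008,0,0,0,0,0,0],
    [-0.016,0,0,0,0,0,0],
    [-0.022,0,0,0,0,0,0],
    [-0.025,0,0,0,0,0,0]
  ]
}}

```text
time: 38.2
position: [462.5, -121.8, 110.6]
tcp_rot: [0.0, 0.999, 0.033, 0.0]
ft_force: [0.2, -0.5, -0.4]
finger_gap: 0.3
gripper_force: 0.0
```

No contact was felt, so I'll check the cover bar's position numerically.

```bash
python3 - <<'E'
from h import *
s=state();print(s["time"],toB(s["position"]),s["position"][2])
a=grab_frame("side");b=cv2.imread("pics/side0.png")
for y in(-110,-90,-130):
    print(y,[(x,int(a[v,u].mean()),int(b[v,u].mean())) for x in range(20,100,8) for u,v in[proj("side",np.r_[toW((x,y)),127])[0].round().astype(int)]])
E
```

```text
38.2 [ -39.4166871  -109.65445411] 110.60094902291412
-110 [(20, 154, 150), (28, 152, 148), (36, 157, 152), (44, 153, 148), (52, 100, 96), (60, 79, 75), (68, 121, 117), (76, 154, 150), (84, 152, 148), (92, 156, 152)]
-90 [(20, 157, 151), (28, 154, 149), (36, 158, 154), (44, 153, 150), (52, 102, 99), (60, 80, 77), (68, 131, 128), (76, 155, 151), (84, 153, 149), (92, 156, 150)]
-130 [(20, 153, 148), (28, 153, 148), (36, 155, 150), (44, 151, 146), (52, 120, 116), (60, 77, 73), (68, 127, 122), (76, 155, 151), (84, 152, 148), (92, 156, 152)]
```

The cover has not moved and the fingers passed over its bar. That means the real fingertips end about 20 mm above the reported TCP, which also explains the bar and lemon contacts earlier. I'll go back behind the bar and descend lower, watching the force.

Request:
{"name": "arm_command", "arguments": {
  "rows": [
    [0,0,-0.035,0,0,0,0],
    [0.03,0,-0.05,0,0,0,0],
    [0.075,0,-0.05,0,0,0,0],
    [0.12,0,-0.05,0,0,0,0],
    [0.14,0,-0.05,0,0,0,0],
    [0.14,0,-0.02,0,0,0,0],
    [0.14,0,0,0,0,0,0],
    [0.14,0,0.004,0,0,0,0],
    [0.14,0,0.004,0,0,0,0]
  ]
}}

```text
time: 39.15
position: [602.5, -112.4, 106.3]
tcp_rot: [-0.0, 0.999, 0.033, -0.0]
ft_force: [-1.0, 0.6, 0.3]
finger_gap: 0.3
gripper_force: 0.0
```

Request:
{"name": "arm_command", "arguments": {
  "rows": [
    [0,0,0.003,0,0,0,0],
    [0,0,0.006,0,0,0,0],
    [0,0,0.006,0,0,0,0]
  ]
}}

```text
time: 39.45
position: [602.8, -112.6, 100.9]
tcp_rot: [0.0, 0.999, 0.033, 0.0]
ft_force: [-0.3, -0.2, 0.3]
finger_gap: 0.5
gripper_force: 0.0
```

Request:
{"name": "arm_command", "arguments": {
  "rows": [
    [0,0,0.003,0,0,0,0],
    [0,0,0.005,0,0,0,0],
    [0,0,0.005,0,0,0,0]
  ]
}}

```text
time: 39.75
position: [602.5, -112.5, 95.2]
tcp_rot: [-0.0, 0.999, 0.033, -0.0]
ft_force: [-0.2, 0.0, 0.3]
finger_gap: 0.5
gripper_force: 0.0
```

Free at 95 mm, which confirms it. Now push the cover.

Request:
{"name": "arm_command", "arguments": {
  "rows": [
    [-0.012,0,0,0,0,0,0],
    [-0.022,0,0,0,0,0,0],
    [-0.032,0,0,0,0,0,0],
    [-0.042,0,0,0,0,0,0],
    [-0.052,0,0,0,0,0,0],
    [-0.062,0,0,0,0,0,0],
    [-0.072,0,0,0,0,0,0],
    [-0.082,0,0,0,0,0,0]
  ]
}}

```text
time: 40.55
position: [520.1, -118.0, 95.7]
tcp_rot: [0.0, 0.999, 0.033, 0.0]
ft_force: [1.2, 0.1, 0.4]
finger_gap: 0.2
gripper_force: 0.8
```

Request:
{"name": "arm_command", "arguments": {
  "rows": [
    [-0.01,0,0,0,0,0,0],
    [-0.02,0,0,0,0,0,0],
    [-0.03,0,0,0,0,0,0],
    [-0.038,0,0,0,0,0,0],
    [-0.044,0,0,0,0,0,0]
  ]
}}

```text
time: 41.05
position: [476.2, -120.8, 95.6]
tcp_rot: [0.0, 0.999, 0.033, 0.0]
ft_force: [0.8, -0.7, -0.4]
finger_gap: 0.7
gripper_force: 0.7
```

Request:
{"name": "arm_command", "arguments": {
  "rows": [
    [-0.003,0,0,0,0,0,0],
    [-0.006,0,0,0,0,0,0]
  ]
}}

```text
time: 41.25
position: [470.8, -121.2, 95.6]
tcp_rot: [-0.0, 0.999, 0.033, 0.0]
ft_force: [1.4, 1.2, 0.8]
finger_gap: 0.6
gripper_force: 0.7
```

Request:
{"name": "arm_command", "arguments": {
  "rows": [
    [-0.002,0,0,0,0,0,0],
    [-0.004,0,0,0,0,0,0]
  ]
}}

```text
time: 41.45
position: [467.0, -121.4, 95.6]
tcp_rot: [-0.0, 0.999, 0.033, 0.0]
ft_force: [0.7, 0.1, 0.8]
finger_gap: 0.5
gripper_force: 0.6
```

Request:
{"name": "arm_command", "arguments": {
  "rows": [
    [-0.002,0,0,0,0,0,0],
    [-0.004,0,0,0,0,0,0]
  ]
}}

```text
time: 41.65
position: [462.9, -121.7, 95.5]
tcp_rot: [-0.0, 0.999, 0.033, -0.0]
ft_force: [0.9, -0.8, 0.6]
finger_gap: 0.7
gripper_force: 0.6
```

Request:
{"name": "arm_command", "arguments": {
  "rows": [
    [-0.0015,0,0,0,0,0,0],
    [-0.003,0,0,0,0,0,0]
  ]
}}

```text
time: 41.85
position: [460.8, -121.8, 95.6]
tcp_rot: [-0.0, 0.999, 0.033, 0.001]
ft_force: [18.1, 0.7, -8.4]
finger_gap: 0.5
gripper_force: 9.4
```

Request:
{"name": "arm_command", "arguments": {
  "rows": [
    [-0.0015,0,0,0,0,0,0],
    [-0.003,0,0,0,0,0,0]
  ]
}}

```text
time: 42.05
position: [460.6, -121.8, 95.8]
tcp_rot: [0.0, 0.999, 0.033, 0.005]
ft_force: [48.8, 1.7, -22.5]
finger_gap: 0.5
gripper_force: 24.1
```

The end stop is reached, so the cover is shut. I'll back off, lift and verify.

Request:
{"name": "arm_command", "arguments": {
  "rows": [
    [0.005,0,0,0,0,0,0],
    [0.015,0,0,0,0,0,0],
    [0.02,0,-0.03,0,0,0,0],
    [0.02,0,-0.07,0,0,0,0],
    [0.02,0,-0.12,0,0,0,0],
    [0.02,0,-0.17,0,0,0,0],
    [0.02,0,-0.2,0,0,0,0],
    [0.02,0,-0.2,0,0,0,0]
  ]
}}

```text
time: 42.85
position: [478.1, -121.0, 300.1]
tcp_rot: [0.001, 0.999, 0.033, 0.003]
ft_force: [0.6, 0.2, 0.2]
finger_gap: 0.4
gripper_force: 0.0
```

```bash
python3 - <<'E'
from h import *
s=state();print(s["time"],toB(s["position"]),s["position"][2],s["ft_force"])
a=grab_frame("side");b=grab_frame("scene")
for n,g in(("side",a),("scene",b)):
    print(n,"bar",[(x,int(g[v,u].mean())) for x in range(-90,10,6) for u,v in[proj(n,np.r_[toW((x,-110)),127])[0].round().astype(int)]])
    print(n,"front",[(y,g[v,u].astype(int).tolist()) for y in range(-330,-180,10) for u,v in[proj(n,np.r_[toW((-100,y)),86])[0].round().astype(int)]])
blobs()
E
```

```text
42.85 [ -23.81643464 -109.92173889] 300.10315743291284 [0.62911035 0.193524   0.17312812]
side bar [(-90, 90), (-84, 124), (-78, 115), (-72, 105), (-66, 144), (-60, 87), (-54, 74), (-48, 65), (-42, 140), (-36, 147), (-30, 145), (-24, 146), (-18, 148), (-12, 147), (-6, 146), (0, 147), (6, 144)]
side front [(-330, [89, 93, 92]), (-320, [97, 100, 100]), (-310, [107, 111, 110]), (-300, [149, 151, 149]), (-290, [148, 149, 148]), (-280, [146, 147, 146]), (-270, [144, 146, 145]), (-260, [136, 138, 137]), (-250, [129, 131, 131]), (-240, [130, 132, 132]), (-230, [131, 133, 133]), (-220, [91, 92, 92]), (-210, [79, 84, 85]), (-200, [58, 75, 87]), (-190, [84, 84, 88])]
scene bar [(-90, 136), (-84, 138), (-78, 136), (-72, 138), (-66, 145), (-60, 110), (-54, 104), (-48, 79), (-42, 80), (-36, 220), (-30, 221), (-24, 218), (-18, 219), (-12, 221), (-6, 220), (0, 218), (6, 219)]
scene front [(-330, [215, 219, 220]), (-320, [217, 219, 220]), (-310, [218, 220, 221]), (-300, [134, 137, 137]), (-290, [136, 138, 139]), (-280, [135, 138, 138]), (-270, [136, 138, 140]), (-260, [136, 138, 140]), (-250, [135, 138, 139]), (-240, [136, 138, 139]), (-230, [134, 138, 138]), (-220, [134, 137, 138]), (-210, [133, 135, 136]), (-200, [62, 91, 112]), (-190, [76, 111, 138])]
side [([251.0, -29.0], 37), ([-51.0, 141.0], 395)]
scene [([-60.0, 148.0], 284)]
```

```bash
python3 -c "
from workcell import *
print(sign_off())"
```

```text
the job is handed in; nothing more can be done
None
```

The job is handed in at about 43 s; by my last measurements the drawer was home, all three lemon halves were in its pan, the cover was shut against its stop and the whole lemon had not moved, but the judge's verdict was not shown.

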